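# Close down the date-coding bench: rack the plates, nest the pots

### The arm

A 6-joint arm with a two-finger parallel gripper is mounted at the origin on the work surface. World frame = base frame: x ahead of the robot, y to its left, z up, the work surface at z = 0. Lengths are in mm, angles in degrees, forces in N, time in s.
With the tool pointing down it reaches from about 275 to 725 mm from the base axis. Payload 5.6 kg.
Tool frame: the origin (TCP) lies on the centre line of the jaws, within the pads' length; the fingertips stand 8 mm ahead of it and the grasp point (between the pads) lies 11 mm behind it; z points along the fingers, y is the line along which they close (so a half turn about z gives the same grasp; the last joint's range is limited). The gripper opens to 85 mm and grips with 20 to 120 N. Pads are 22 mm wide; open, the fingers measure 114 mm over their backs; the gripper's body (76 mm by 85 mm) begins 54 mm behind the grasp point. The pads swing forward as they close: fully open they stand 13 mm farther back than shut.
Start: joints at [16.306, 14.616, 6.199, 0, -81.583, -16.306], TCP at [549.994, 0.025, 239.283] pointing down, gripper open.
Joint ranges: [-168.99, 168.99], [-69.2, 112.95], [-62.41, 85.93], [-164.36, 98.24], [-168.68, -3.75], [-174.98, 174.98]. Speed limits (degrees/s): [147.25, 147.25, 180, 180, 180, 180].

### API

Orientations are given as [roll, pitch, yaw] about the fixed x, y, z axes, in that order (R = Rz(yaw) Ry(pitch) Rx(roll)).
In Python, from station import monitor, optics, r, nets gives the robot as it stands.
- The arm moves only by the tool arm_command, never from a script. Its argument "increments" is a list of rows, each an object of numbers: "gripper": the opening, from 0 (shut) to 1 (fully open); "dx", "dy", "dz": the shift along the tool's x, y, z normalised to -1 to 1, where 1 is 3 cm; "twist": the turn about the tool's z normalised to -1 to 1, where 1 is 0.12 rad. In form: [{"gripper": .., "dx": .., "dy": .., "dz": .., "twist": ..}, ...]. A call has exactly 10 rows; each row shifts and turns the commanded pose from where the row before left it, along the tool's axes as they then stand; what a row does not reach is not made up. A row lasts 1/12 s, in which the tool goes at most 41.7 mm and 7.16 degrees, less where a joint would pass 70% of its speed; a pose out of reach is approached as far as the arm can. A call with a number of a shift or a turn outside -1 to 1 is refused whole. A call with a gripper value outside its range is refused whole. The fingers move at their own pace and stop on an object; the grip force is fixed at half the most. Time passes only in rows, so rows that do not move let the fingers close, or fill a call up. It gives the time, the measured TCP pose, the force, the opening and the grip force at its end, in the units of the state.
- monitor.state(): the state, without advancing time (a new reading comes with each control period).
- optics.snapshot(name): name is "scene" or "side" or "wrist"; returns a dict with "image" (400x640x3 uint8, red, green, blue), "fx", "fy", "cx", "cy" (pixels), "extrinsics" (4x4, takes a point from camera to world coordinates). Camera axes: x right, y up, looking along -z (the intrinsics and any distortion apply to the point x, -y, -z); pixel columns grow to the right and rows downward; lengths in mm; the calibration is good to about 2 mm. The wrist camera is an equidistant fisheye: a pixel r from the principal point sees the ray r / f radians off the axis. A picture is of the moment at which its call begins. There is no depth.
- r.hand_in(): hands the job in; it is judged then, once.
Trained networks look in a picture, given as the dict that the camera call returned (one of the last four; its "shot" number tells which), for a name from the list of things; names that differ only in an ending like _2 or _b are one class to them, and where a whole thing is asked for, a point or a joint stands for the part that bears it (a point fixed in the world has none). Each returns a list of dicts, best first, with "p" (0 to 1); they miss things now and then, are a little off and sometimes report something else, mostly with a low value. They report only what shows in the picture. A call takes as long as a camera call. They do not tell look-alikes from the thing itself.
- nets.find_in(thing, picture): "position" ([column, row] in pixels, amid what is visible of it).
- nets.pinpoint(thing, picture): "position" ([column, row] in pixels: a listed point, or the origin of a listed thing).
The state is a dict: "time": time; "q": joint angles; "qd": joint speeds; "effort": joint torques, N m; "eef_pos": TCP position; "tcp_rot": TCP orientation; "wrist_force": force on the tool from outside, world axes, zero at the start; "ft_torque": the same for the moment, N m; "opening": finger opening in mm; "grip_force": force on a finger pad.
Only numpy, scipy, OpenCV 4.12 (cv2) and the standard library are available. Lean on these libraries where they do the work, as an engineer would, in place of code of your own. Each camera call takes 0.05 s, during which the arm holds its last target. There are 200 camera calls.

### The job

Close down the coding bench: release the plate dock by pulling its clamp lever all the way over to the front, slide every printing plate fully home, nose first and tab outside, into the slot of the dock that fits its width, and only when all of them are home throw the lever back, all the way over to the rear. Also nest all the loose white pots, upright and fully seated, one inside the other on the pot fixed to the round stand (before or after the plates, as you like), and leave the other things on the bench alone.

Things in the scene. Friction and masses are not known exactly. Their poses are not given: they have to be found in the camera images.
- dock: fixed grey plate dock, 255 wide (y), x -65 to 125, top 31 high. Origin on the table under the middle of the slot mouths; +x runs into the slots. Three flat slots side by side (wide at -y, mid, narrow at +y), 70 deep, open to -x: floor 10 above the table, roof 21; the floor runs on as an open apron to x = -65. The mouths flare over 13 in front (about 3 each side, roof edge too).
- bay_wide_home (a point): where the origin of plate_wide comes to lie when that plate is fully home in the wide slot (87 wide for the 84 plate, 11 high, 70 deep to its end stop). The point is on the apron, 50 in front of the slot mouth and 10 above the table; the slide-in direction is the dock's +x.
- bay_mid_home (a point): where the origin of plate_mid comes to lie when that plate is fully home in the mid slot (73 wide for the 70 plate, 11 high, 70 deep to its end stop). The point is on the apron, 50 in front of the slot mouth and 10 above the table; the slide-in direction is the dock's +x.
- bay_narrow_home (a point): where the origin of plate_narrow comes to lie when that plate is fully home in the narrow slot (59 wide for the 56 plate, 11 high, 70 deep to its end stop). The point is on the apron, 50 in front of the slot mouth and 10 above the table; the slide-in direction is the dock's +x.
- clamp (a joint): clamp lever on top of the dock: 0 = leaning 0.5 rad to the dock's front (-x), 1.0 = thrown fully over to the rear (+x); starts between 0.8 and 1.0. Stays where left; a push of 1 to 3 N on the ball moves it. Pivot at dock x = 75, y = 0, 53 above the table; 80 long, axis along the dock's y.
- clamp_tip (a point): centre of the lever's black ball end, radius 13
- plate_wide: wide printing plate: flat metal slab 140 long (x), 84 wide (y), 8 thick, 0.22 kg, brass type on its face, one upright black grip tab (14 thick in x, 40 wide in y, top 48 above the underside). Origin on the underside below the tab; +x points to the nose, 120 ahead of the origin; the rear edge is 20 behind it. May be absent (None).
- plate_mid: mid printing plate: flat metal slab 140 long (x), 70 wide (y), 8 thick, 0.22 kg, brass type on its face, one upright black grip tab (14 thick in x, 40 wide in y, top 48 above the underside). Origin on the underside below the tab; +x points to the nose, 120 ahead of the origin; the rear edge is 20 behind it. May be absent (None).
- plate_narrow: narrow printing plate: flat metal slab 140 long (x), 56 wide (y), 8 thick, 0.22 kg, brass type on its face, one upright black grip tab (14 thick in x, 40 wide in y, top 48 above the underside). Origin on the underside below the tab; +x points to the nose, 120 ahead of the origin; the rear edge is 20 behind it. May be absent (None).
- pot1: white open pot, 70 high, 0.12 kg: tapered body (outer radius 20 at the base, 26.5 at height 40), then a straight collar of outer radius 33 up to the rim at 70 (inner radius 29.5). Nested, its collar rests on the rim of the pot below, so it sits 30 higher and its collar stays clear to grip. Origin: centre of its underside. May be absent (None). The three are alike.
- pot2: white open pot, 70 high, 0.12 kg: tapered body (outer radius 20 at the base, 26.5 at height 40), then a straight collar of outer radius 33 up to the rim at 70 (inner radius 29.5). Nested, its collar rests on the rim of the pot below, so it sits 30 higher and its collar stays clear to grip. Origin: centre of its underside. May be absent (None). The three are alike.
- pot3: white open pot, 70 high, 0.12 kg: tapered body (outer radius 20 at the base, 26.5 at height 40), then a straight collar of outer radius 33 up to the rim at 70 (inner radius 29.5). Nested, its collar rests on the rim of the pot below, so it sits 30 higher and its collar stays clear to grip. Origin: centre of its underside. May be absent (None). The three are alike.
- stand: round dark steel foot, radius 48, 10 thick, fixed, with a pot just like the loose ones fixed upright on it (underside at height 10, rim 80 above the table). Origin: centre of the foot's underside. Nested pots have their undersides 40, 70 and 100 above the table.
- foil_roll: black ribbon roll lying flat, radius 34, 35 high; leave alone. Origin: centre of its underside.
- type_case: open green type case, 140 by 100, 22 high with a raised lid at the far side to about 95; leave alone. Origin: centre of its underside.
- spray: blue bottle, radius 30, 170 high; leave alone. Origin: centre of its underside.
- driver: screwdriver 170 long lying on the table; leave alone. Origin: about its middle, on the table.
Mind the look-alikes: they are no part of the job. What is shaped like the plate_wide but red is not meant. What is shaped like the pot3 but red is not meant.

How it is judged:
By the outcome, as a careful person would: the job done as asked, in the order asked, and still so for the second after the job is handed in, with the robot touching nothing.
Of plate_wide, plate_mid, plate_narrow only 2 to 3 are there at a start; the rules pass over those that are not, and their reading is None.
Of pot1, pot2, pot3 only 2 to 3 are there at a start; the rules pass over those that are not, and their reading is None.
At some moment in a run one of plate_wide, plate_mid, plate_narrow may be knocked a few centimetres aside while the robot is not near it.
It also fails if it takes over 210 s, if anything falls off the work surface, if the arm or the gripper's body presses on something with over 40 N, if the wrist force passes 120 N, or if a joint passes its speed limit or range.

## Working session

There is one attempt and no reset: what is moved stays moved. The work goes in short steps, Python scripts to look and compute and a tool call to move; the robot and the scene stay as the last step left them, time stands still between calls to the robot, and variables do not carry over. Pictures are saved under pics/ and viewed, at most 14 in all, crops included, and the job is handed in when it is done.

Besides the shell and the picture viewer there is one more tool, called after ">>>" by a JSON object that holds its "op" and its "data", one argument or row to a line. arm_command: Moves the arm, as the interface text tells. Scaled input: -1 to 1 covers 3 cm each way for a shift and 0.12 rad each way for a turn. Its arguments: {"type":"object","properties":{"increments":{"type":"array"}},"required":["increments"]}

```bash
mkdir -p pics; ls; cat > h.py <<'E'
import numpy as np, cv2
from station import monitor, optics, r, nets
def ray(p,s):
    x=(p[0]-s["cx"])/s["fx"]; y=(p[1]-s["cy"])/s["fy"]
    if s.get("fish"):
        t=np.hypot(x,y); k=np.sin(t)/t if t>1e-9 else 1
        d=np.array([x*k,-y*k,-np.cos(t)])
    else: d=np.array([x,-y,-1.])
    T=np.array(s["extrinsics"]); return T[:3,3],T[:3,:3]@d
def atz(p,s,z):
    o,d=ray(p,s); return o+d*(z-o[2])/d[2]
def proj(P,s):
    T=np.array(s["extrinsics"]); c=T[:3,:3].T@(np.array(P,float)-T[:3,3])
    x,y,z=c[0],-c[1],-c[2]
    if s.get("fish"):
        rr=np.hypot(x,y); t=np.arctan2(rr,z); k=t/rr if rr>1e-9 else 0
        x,y=x*k,y*k
    else: x,y=x/z,y/z
    return np.array([s["cx"]+s["fx"]*x,s["cy"]+s["fy"]*y])
def tri(obs):
    A=np.zeros((3,3));b=np.zeros(3)
    for p,s in obs:
        o,d=ray(p,s);d=d/np.linalg.norm(d);M=np.eye(3)-np.outer(d,d);A+=M;b+=M@o
    X=np.linalg.solve(A,b);return X
def snap(n,f=None):
    s=optics.snapshot(n); s["fish"]=(n=="wrist")
    if f: cv2.imwrite("pics/"+f,s["image"][:,:,::-1])
    return s
E
python3 - <<'E'
from h import *
np.set_printoptions(precision=1,suppress=True)
S={n:snap(n,n+"0.png") for n in("scene","side","wrist")}
for n,s in S.items(): print(n,s["fx"],s["cx"],s["cy"],np.array(s["extrinsics"]).round(2).tolist())
for t in "dock bay_wide_home bay_mid_home bay_narrow_home clamp_tip plate_wide plate_mid plate_narrow pot1 stand foil_roll type_case spray driver".split():
    for n,s in S.items():
        L=nets.pinpoint(t,s)
        z={"clamp_tip":100}.get(t,10 if "bay" in t else 0)
        print(t,n,[(round(a["p"],2),np.round(a["position"]).tolist(),atz(a["position"],s,z)[:2].round()) for a in L if a["p"]>.2])
E
```

```text
pics
scene 449.8583046252811 323.52346196651354 197.5122957246028 [[-0.59, -0.68, 0.43, 1010.45], [0.8, -0.5, 0.32, 363.23], [-0.01, 0.54, 0.84, 1062.05], [0.0, 0.0, 0.0, 1.0]]
side 375.4598421850783 320.6833060060421 201.25470455391275 [[0.96, 0.18, -0.21, 256.73], [-0.28, 0.58, -0.76, -880.14], [-0.01, 0.79, 0.61, 798.12], [0.0, 0.0, 0.0, 1.0]]
wrist 309.70691628693146 323.3646344943394 194.9516203107137 [[-1.0, 0.0, 0.0, 550.71], [-0.0, -0.96, -0.28, -71.25], [0.0, -0.28, 0.96, 373.35], [0.0, 0.0, 0.0, 1.0]]
dock scene [(0.94, [434.0, 278.0], array([496., 320.])), (0.27, [306.0, 172.0], array([ 428., -138.]))]
dock side [(0.89, [300.0, 171.0], array([510., 324.])), (0.7, [321.0, 136.0], array([669., 577.]))]
dock wrist []
bay_wide_home scene [(0.86, [407.0, 252.0], array([479., 230.]))]
bay_wide_home side [(0.81, [294.0, 183.0], array([467., 241.])), (0.29, [341.0, 156.0], array([693., 371.]))]
bay_wide_home wrist [(0.8, [367.0, 319.0], array([485., 226.]))]
bay_mid_home scene [(0.79, [440.0, 261.0], array([451., 310.]))]
bay_mid_home side [(0.78, [285.0, 171.0], array([451., 330.
[... 1526 characters left out ...]
]
foil_roll wrist [(0.75, [169.0, 40.0], array([ 749., -171.]))]
type_case scene [(0.73, [277.0, 140.0], array([ 382., -286.])), (0.58, [299.0, 317.0], array([776., 109.]))]
type_case side [(0.66, [385.0, 188.0], array([778., 123.]))]
type_case wrist [(0.8, [163.0, 244.0], array([785., 112.]))]
spray scene [(0.76, [190.0, 203.0], array([ 704., -335.]))]
spray side [(0.84, [432.0, 291.0], array([ 707., -343.]))]
spray wrist []
driver scene [(0.65, [418.0, 353.0], array([680., 381.])), (0.6, [233.0, 180.0], array([ 574., -291.]))]
driver side [(0.69, [341.0, 155.0], array([701., 393.])), (0.65, [319.0, 136.0], array([660., 576.])), (0.52, [312.0, 300.0], array([ 394., -281.]))]
driver wrist []
```

View pics/scene0.png

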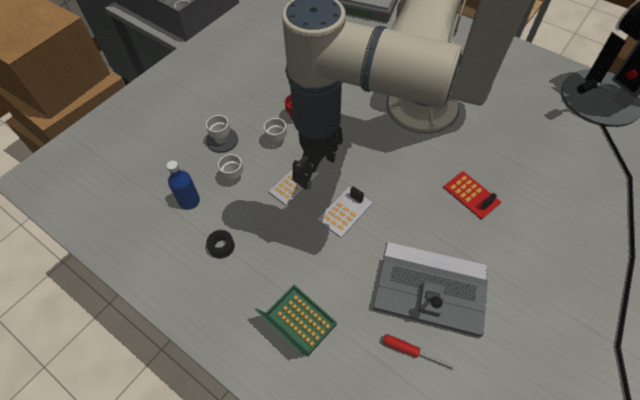

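View pics/side0.png

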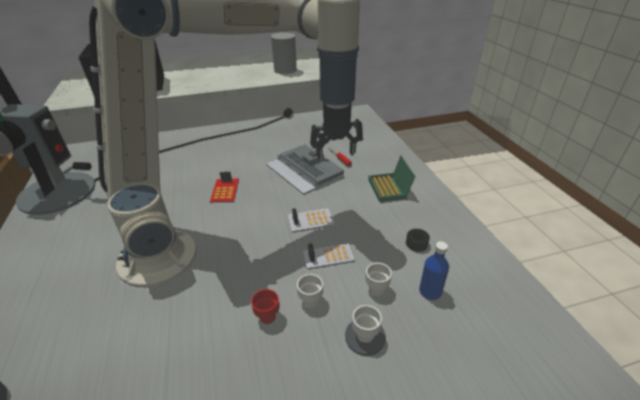

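The scene shows two white plates, wide at about (350,208) and mid at about (288,187). The white pots are at (275,130) and (230,168), and the stand pot is at (220,135). The red plate and red pot are decoys. The dock is at about (432,290), with the lever ball at about (435,301).

```bash
python3 - <<'E'
from h import *
from scipy.spatial.transform import Rotation as R
s=monitor.state();print(s["eef_pos"],s["tcp_rot"],s["opening"]);print(R.from_euler('xyz',s["tcp_rot"],degrees=True).as_matrix().round(3))
E
```

```text
[5.49991488e+02 3.31505320e-02 2.39272502e+02] [ 1.79998692e+02 -3.61597473e-04 -8.99987876e+01] 85.57848109104576
[[ 0. -1. -0.]
 [-1. -0. -0.]
 [ 0.  0. -1.]]
```

>>> {"op": "arm_command", "data": {
  "increments": [
    {"gripper": 0,"dx": -0.87,"dy": 0.2,"dz": -0.3,"twist": 0},
    {"gripper": 0,"dx": -0.87,"dy": 0.2,"dz": -0.3,"twist": 0},
    {"gripper": 0,"dx": -0.87,"dy": 0.2,"dz": -0.3,"twist": 0},
    {"gripper": 0,"dx": -0.87,"dy": 0.2,"dz": -0.3,"twist": 0},
    {"gripper": 0,"dx": -0.87,"dy": 0.2,"dz": -0.3,"twist": 0},
    {"gripper": 0,"dx": -0.87,"dy": 0.2,"dz": -0.3,"twist": 0},
    {"gripper": 0,"dx": -0.87,"dy": 0.2,"dz": -0.3,"twist": 0},
    {"gripper": 0,"dx": -0.87,"dy": 0.2,"dz": -0.3,"twist": 0},
    {"gripper": 0,"dx": -0.87,"dy": 0.2,"dz": -0.3,"twist": 0},
    {"gripper": 0,"dx": -0.87,"dy": 0.2,"dz": -0.3,"twist": 0}
  ]
}}

```text
time: 3.08
eef_pos: [489.5, 262.2, 329.9]
tcp_rot: [-180.0, 0.0, -90.0]
wrist_force: [-0.4, 0.5, -0.5]
opening: 0.2
grip_force: 0.0
```

```bash
python3 - <<'E'
from h import *
np.set_printoptions(precision=1,suppress=True)
S={n:snap(n,n+"1.png") for n in("scene","side","wrist")}
print(monitor.state()["eef_pos"])
for t in "dock bay_wide_home bay_mid_home bay_narrow_home clamp_tip plate_wide plate_mid".split():
    ob=[]
    for n,s in S.items():
        L=[a for a in nets.pinpoint(t,s) if a["p"]>.2]
        z={"clamp_tip":110}.get(t,10 if "bay" in t else 0)
        print(t,n,[(round(a["p"],2),np.round(a["position"]).tolist(),atz(a["position"],s,z)[:2].round()) for a in L])
        if L: ob.append((L[0]["position"],s))
    if len(ob)>1: print("  TRI",tri(ob))
w=S["wrist"]["image"]; c=S["scene"]["image"][160:360,320:520]
cv2.imwrite("pics/c1.png",cv2.resize(c,None,fx=3,fy=3)[:,:,::-1])
E
```

```text
[489.7 262.8 329.5]
dock scene [(0.8, [433.0, 276.0], array([493., 315.])), (0.25, [407.0, 252.0], array([474., 229.]))]
dock side [(0.67, [298.0, 172.0], array([503., 324.]))]
dock wrist [(0.78, [315.0, 188.0], array([503., 317.]))]
  TRI [500.5 314.4   8.4]
bay_wide_home scene [(0.69, [408.0, 250.0], array([474., 230.]))]
bay_wide_home side [(0.58, [294.0, 185.0], array([464., 224.]))]
bay_wide_home wrist [(0.93, [327.0, 130.0], array([486., 227.]))]
  TRI [474.4 229.2   6.5]
bay_mid_home scene [(0.96, [442.0, 260.0], array([447., 312.]))]
bay_mid_home side [(0.73, [272.0, 168.0], array([410., 366.])), (0.61, [280.0, 170.0], array([434., 340.]))]
bay_mid_home wrist [(0.72, [353.0, 181.0], array([446., 304.]))]
  TRI [433.9 312.3  24.2]
bay_narrow_home scene [(0.94, [469.0, 268.0], array([426., 378.]))]
bay_narrow_home side [(0.79, [275.0, 165.0], array([423., 380.])), (0.67, [377.0, 288.0], array([ 567., -301.]))]
bay_narrow_home wrist [(0.62, [364.0, 228.0], array([426., 380.])), (0.22, [328.0, 130.0], array([484., 228.]))]
  TRI [424.8 379.2   9.9]
clamp_tip scene [(0.64, [436.0, 302.0], array([597., 354.])), (0.43, [232.0, 181.0], array([ 622., -226.]))]
clamp_tip side [(0.47, [316.0, 136.0], array([595., 384.]))]
clamp_tip wrist [(0.61, [230.0, 242.0], array([612., 361.]))]
  TRI [599.1 355.5 124.5]
plate_wide scene [(0.85, [355.0, 204.0], array([432.,  36.])), (0.61, [235.0, 179.0], array([ 567., -291.])), (0.55, [486.0, 208.0], array([231., 336.]))]
plate_wide side [(0.81, [295.0, 223.0], array([422.,  31.])), (0.6, [227.0, 180.0], array([233., 346.]))]
plate_wide wrist [(0.7, [372.0, 4.0], array([419.,  30.])), (0.56, [475.0, 194.0], array([232., 325.]))]
  TRI [422.9  32.2  -4.1]
plate_mid scene [(0.61, [305.0, 174.0], array([ 435., -138.]))]
plate_mid side [(0.58, [310.0, 261.0], array([ 425., -146.])), (0.46, [320.0, 137.0], array([660., 570.]))]
plate_mid wrist []
  TRI [ 428.7 -140.6   -7.1]
```

View pics/wrist1.png

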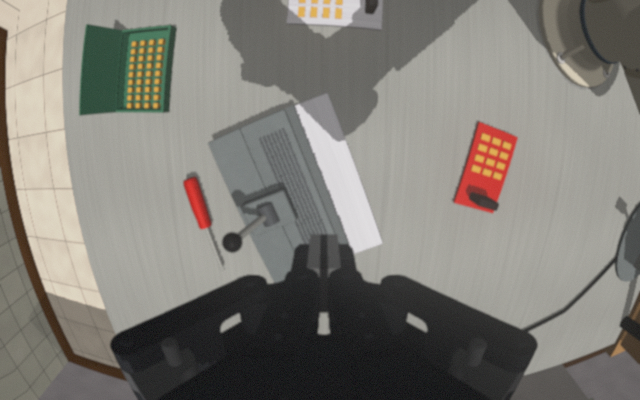

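The wrist picture shows the dock with its apron front edge running from about (328,95) to (382,243), the rear top corner at about (209,140), and the lever ball at (232,242).

```bash
python3 - <<'E'
from h import *
np.set_printoptions(precision=1,suppress=True)
S=snap("wrist")
for p,z in [((328,95),10),((382,243),10),((209,140),31),((295,103),31),((232,242),123)]: print(p,atz(p,S,z))
import numpy as np
im=cv2.cvtColor(S["image"],cv2.COLOR_RGB2BGR)
cv2.imwrite("pics/w1c.png",cv2.resize(im[70:290,190:400],None,fx=2.6,fy=2.6,interpolation=cv2.INTER_CUBIC))
E
```

```text
(328, 95) [484.1 171.7  10. ]
(382, 243) [394.8 403.5  10. ]
(209, 140) [658.1 232.1  31. ]
(295, 103) [530.  183.5  31. ]
(232, 242) [604.7 350.3 123. ]
```

View pics/w1c.png

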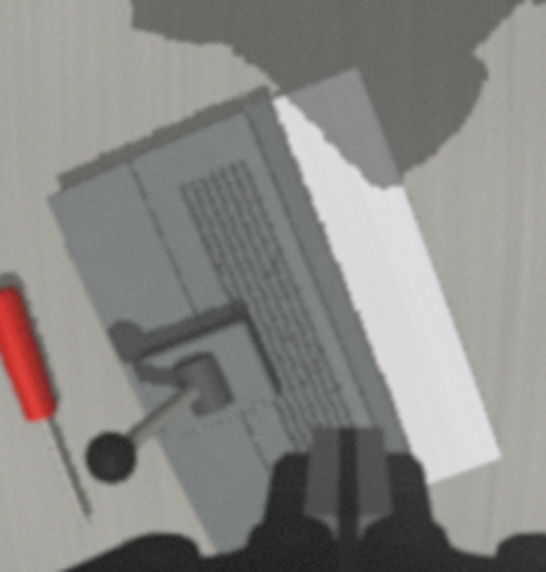

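```bash
cat >> h.py <<'E'
def plan(P,yaw,n=10,at=None):
    s=monitor.state(); p=np.array(at[:3] if at else s["eef_pos"]); y0=at[3] if at else s["tcp_rot"][2]
    dy=(yaw-y0+180)%360-180; ys=np.radians(y0+dy*np.arange(n)/n)
    # tool down: x=(c,s), y=(s,-c)
    M=sum(np.array([[np.cos(a),np.sin(a)],[np.sin(a),-np.cos(a)]]) for a in ys)
    d=np.linalg.solve(M,np.array(P[:2])-p[:2])/30
    print("n",n,"dx %.3f dy %.3f dz %.3f twist %.3f"%(d[0],d[1],-(P[2]-p[2])/30/n,-np.radians(dy)/n/.12))
O=np.array([500.3,313.]);YAW=20.5
def dock(x,y):
    a=np.radians(YAW);return O+[x*np.cos(a)-y*np.sin(a),x*np.sin(a)+y*np.cos(a)]
E
python3 -c "
from h import *
print(dock(75,0),dock(112,0)); plan([604,351,200],-69.5)"
```

```text
[570.55041419 339.26555359] [605.2072852 352.2232267]
n 10 dx -0.236 dy -0.425 dz 0.431 twist -0.298
```

>>> {"op": "arm_command", "data": {
  "increments": [
    {"gripper": 0.6,"dx": -0.236,"dy": -0.425,"dz": 0.43,"twist": -0.298},
    {"gripper": 0.6,"dx": -0.236,"dy": -0.425,"dz": 0.43,"twist": -0.298},
    {"gripper": 0.6,"dx": -0.236,"dy": -0.425,"dz": 0.43,"twist": -0.298},
    {"gripper": 0.6,"dx": -0.236,"dy": -0.425,"dz": 0.43,"twist": -0.298},
    {"gripper": 0.6,"dx": -0.236,"dy": -0.425,"dz": 0.43,"twist": -0.298},
    {"gripper": 0.6,"dx": -0.236,"dy": -0.425,"dz": 0.43,"twist": -0.298},
    {"gripper": 0.6,"dx": -0.236,"dy": -0.425,"dz": 0.43,"twist": -0.298},
    {"gripper": 0.6,"dx": -0.236,"dy": -0.425,"dz": 0.43,"twist": -0.298},
    {"gripper": 0.6,"dx": -0.236,"dy": -0.425,"dz": 0.43,"twist": -0.298},
    {"gripper": 0.6,"dx": -0.236,"dy": -0.425,"dz": 0.43,"twist": -0.298}
  ]
}}

```text
time: 5.17
eef_pos: [604.4, 351.2, 199.4]
tcp_rot: [180.0, -0.0, -69.4]
wrist_force: [-0.1, -0.8, 0.7]
opening: 51.3
grip_force: 0.0
```

```bash
python3 - <<'E'
from h import *
np.set_printoptions(precision=1,suppress=True)
S={n:snap(n) for n in("scene","side","wrist")}
st=monitor.state();print(st["eef_pos"],st["tcp_rot"],st["opening"])
ob=[]
for n,s in S.items():
    L=[a for a in nets.pinpoint("clamp_tip",s) if a["p"]>.2]
    print(n,[(round(a["p"],2),np.round(a["position"]).tolist(),atz(a["position"],s,123)[:2].round()) for a in L])
im=np.hstack([S["wrist"]["image"][150:350,220:440],S["scene"]["image"][200:400,340:560]])
cv2.imwrite("pics/c2.png",cv2.resize(im,None,fx=1.8,fy=1.8)[:,:,::-1])
E
```

```text
[603.6 350.9 197.9] [179.8  -0.1 -69.5] 51.13735493941689
scene [(0.52, [434.0, 300.0], array([599., 350.]))]
side [(0.52, [318.0, 137.0], array([591., 348.]))]
wrist [(0.61, [320.0, 214.0], array([605., 355.]))]
```

View pics/c2.png

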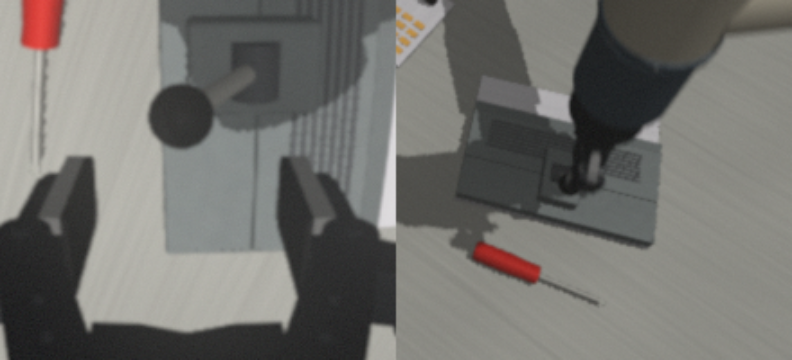

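The ball sits centred between the open jaws, at wrist pixel (321,214). I'll descend over it.

>>> {"op": "arm_command", "data": {
  "increments": [
    {"gripper": 0.6,"dx": -0.05,"dy": 0,"dz": 0.4,"twist": 0},
    {"gripper": 0.6,"dx": 0,"dy": 0,"dz": 0.4,"twist": 0},
    {"gripper": 0.6,"dx": 0,"dy": 0,"dz": 0.4,"twist": 0},
    {"gripper": 0.6,"dx": 0,"dy": 0,"dz": 0.4,"twist": 0},
    {"gripper": 0.6,"dx": 0,"dy": 0,"dz": 0.4,"twist": 0},
    {"gripper": 0.6,"dx": 0,"dy": 0,"dz": 0.4,"twist": 0},
    {"gripper": 0.6,"dx": 0,"dy": 0,"dz": 0.26,"twist": 0},
    {"gripper": 0.6,"dx": 0,"dy": 0.2,"dz": 0,"twist": 0},
    {"gripper": 0.6,"dx": 0,"dy": 0.3,"dz": 0,"twist": 0},
    {"gripper": 0.6,"dx": 0,"dy": 0.3,"dz": 0,"twist": 0}
  ]
}}

```text
time: 6.3
eef_pos: [581.7, 344.1, 122.5]
tcp_rot: [-179.8, 0.0, -69.5]
wrist_force: [1.9, 0.7, 2.6]
opening: 51.2
grip_force: 0.9
```

>>> {"op": "arm_command", "data": {
  "increments": [
    {"gripper": 0.6,"dx": 0,"dy": 0.25,"dz": 0.05,"twist": 0},
    {"gripper": 0.6,"dx": 0,"dy": 0.25,"dz": 0.05,"twist": 0},
    {"gripper": 0.6,"dx": 0,"dy": 0.25,"dz": 0,"twist": 0},
    {"gripper": 0.6,"dx": 0,"dy": 0.25,"dz": 0,"twist": 0},
    {"gripper": 0.6,"dx": 0,"dy": 0.25,"dz": 0,"twist": 0},
    {"gripper": 0.6,"dx": 0,"dy": 0.25,"dz": 0,"twist": 0},
    {"gripper": 0.6,"dx": 0,"dy": 0.25,"dz": 0,"twist": 0},
    {"gripper": 0.6,"dx": 0,"dy": 0.15,"dz": 0,"twist": 0},
    {"gripper": 0.6,"dx": 0,"dy": 0.1,"dz": 0,"twist": 0},
    {"gripper": 0.6,"dx": 0,"dy": 0,"dz": 0,"twist": 0}
  ]
}}

```text
time: 7.13
eef_pos: [524.0, 322.6, 117.5]
tcp_rot: [180.0, -0.0, -69.5]
wrist_force: [0.6, -0.5, -0.1]
opening: 51.3
grip_force: 0.0
```

>>> {"op": "arm_command", "data": {
  "increments": [
    {"gripper": 0.6,"dx": 0,"dy": 0.05,"dz": 0,"twist": 0},
    {"gripper": 0.6,"dx": 0,"dy": 0.05,"dz": 0,"twist": 0},
    {"gripper": 0.6,"dx": 0,"dy": 0.05,"dz": 0,"twist": 0},
    {"gripper": 0.6,"dx": 0,"dy": 0.05,"dz": 0,"twist": 0},
    {"gripper": 0.6,"dx": 0,"dy": 0.05,"dz": 0,"twist": 0},
    {"gripper": 0.6,"dx": 0,"dy": 0,"dz": 0,"twist": 0},
    {"gripper": 0.6,"dx": 0,"dy": 0,"dz": 0,"twist": 0},
    {"gripper": 0.6,"dx": 0,"dy": 0,"dz": 0,"twist": 0},
    {"gripper": 0.6,"dx": 0,"dy": 0,"dz": 0,"twist": 0},
    {"gripper": 0.6,"dx": 0,"dy": 0,"dz": 0,"twist": 0}
  ]
}}

```text
time: 7.97
eef_pos: [521.0, 321.6, 117.4]
tcp_rot: [-179.6, 0.0, -69.5]
wrist_force: [13.3, 4.0, -9.1]
opening: 51.1
grip_force: 7.1
```

```bash
python3 - <<'E'
from h import *
S={n:snap(n) for n in("side","wrist")}
im=np.hstack([S["wrist"]["image"][130:350,210:430],S["side"]["image"][70:290,200:420]])
cv2.imwrite("pics/c3.png",cv2.resize(im,None,fx=1.8,fy=1.8)[:,:,::-1])
E
```

```text
(no output)
```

View pics/c3.png

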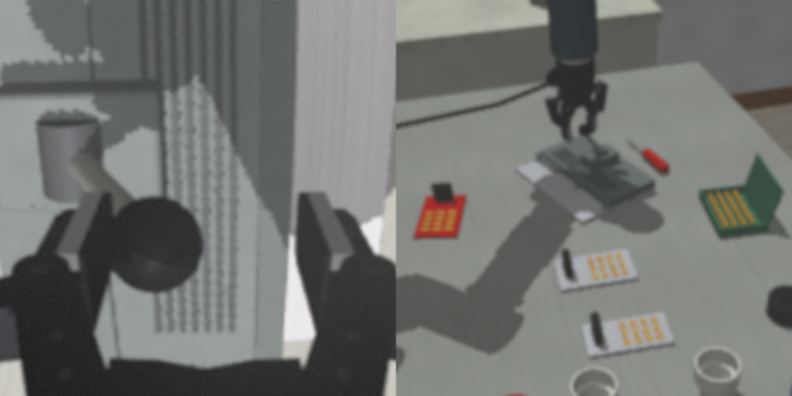

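The lever is against its front stop (13 N, ball about where expected). I'll back off, lift and go look at the plates.

>>> {"op": "arm_command", "data": {
  "increments": [
    {"gripper": 0.6,"dx": 0,"dy": -0.2,"dz": 0,"twist": 0},
    {"gripper": 0.6,"dx": 0,"dy": 0,"dz": -0.5,"twist": 0},
    {"gripper": 0.6,"dx": 0,"dy": 0,"dz": -0.8,"twist": 0},
    {"gripper": 0.6,"dx": 0,"dy": 0,"dz": -0.9,"twist": 0},
    {"gripper": 0.6,"dx": 0.1,"dy": 0,"dz": -0.9,"twist": 0},
    {"gripper": 0.6,"dx": 0.6,"dy": 0,"dz": -0.8,"twist": 0},
    {"gripper": 0.6,"dx": 0.9,"dy": 0,"dz": -0.6,"twist": 0},
    {"gripper": 0.6,"dx": 1,"dy": 0,"dz": -0.5,"twist": 0},
    {"gripper": 0.6,"dx": 1,"dy": 0,"dz": -0.5,"twist": 0},
    {"gripper": 0.6,"dx": 1,"dy": 0,"dz": -0.5,"twist": 0}
  ]
}}

```text
time: 8.9
eef_pos: [571.5, 191.8, 298.4]
tcp_rot: [180.0, 0.0, -69.5]
wrist_force: [1.1, 0.8, 0.2]
opening: 51.0
grip_force: 0.0
```

```bash
python3 -c "
from h import *
print(monitor.state()['eef_pos']);plan([480,20,320],-90)"
```

```text
[571.5082688  191.81997729 298.35886104]
n 10 dx 0.505 dy 0.413 dz -0.072 twist 0.298
```

>>> {"op": "arm_command", "data": {
  "increments": [
    {"gripper": 0.6,"dx": 0.5,"dy": 0.4,"dz": -0.07,"twist": 0.298},
    {"gripper": 0.6,"dx": 0.5,"dy": 0.4,"dz": -0.07,"twist": 0.298},
    {"gripper": 0.6,"dx": 0.5,"dy": 0.4,"dz": -0.07,"twist": 0.298},
    {"gripper": 0.6,"dx": 0.5,"dy": 0.4,"dz": -0.07,"twist": 0.298},
    {"gripper": 0.6,"dx": 0.5,"dy": 0.4,"dz": -0.07,"twist": 0.298},
    {"gripper": 0.6,"dx": 0.5,"dy": 0.4,"dz": -0.07,"twist": 0.298},
    {"gripper": 0.6,"dx": 0.5,"dy": 0.4,"dz": -0.07,"twist": 0.298},
    {"gripper": 0.6,"dx": 0.5,"dy": 0.4,"dz": -0.07,"twist": 0.298},
    {"gripper": 0.6,"dx": 0.5,"dy": 0.4,"dz": -0.07,"twist": 0.298},
    {"gripper": 0.6,"dx": 0.5,"dy": 0.4,"dz": -0.07,"twist": 0.298}
  ]
}}

```text
time: 9.73
eef_pos: [482.8, 22.6, 318.5]
tcp_rot: [179.9, -0.0, -90.1]
wrist_force: [0.6, -0.3, 0.0]
opening: 51.1
grip_force: 0.0
```

```bash
python3 - <<'E'
from h import *
s=snap("wrist","w4.png");print(monitor.state()["eef_pos"])
for t in ("plate_wide","plate_mid","plate_narrow"):print(t,[(round(a["p"],2),a["position"],atz(a["position"],s,0)[:2].round()) for a in nets.pinpoint(t,s)])
np.savez("w4.npz",**{k:v for k,v in s.items()})
E
```

```text
[481.42880271  20.58158879 319.98461549]
plate_wide [(0.67, [365.6, 161.6], array([420.,  31.]))]
plate_mid [(0.76, [359.7, 46.2], array([ 431., -140.])), (0.18, [313.6, 314.4], array([501., 310.]))]
plate_narrow [(0.58, [322.7, 282.0], array([485., 238.]))]
```

View pics/w4.png

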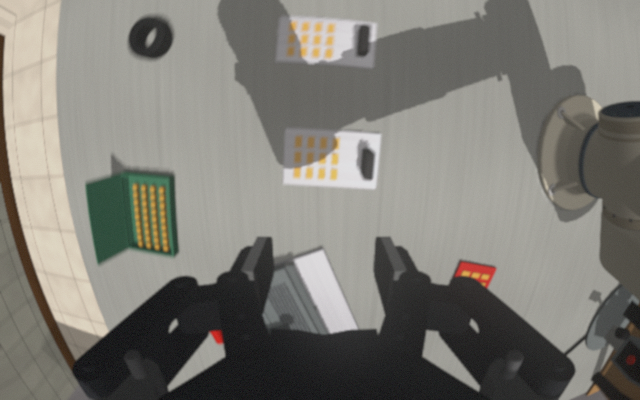

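The wrist picture shows both white plates. The upper plate's corners are about (279,15), (377,24), (375,68), (276,60); the lower's are about (287,129), (381,130), (377,189), (284,183). The tabs are at (363,40) and (367,160), so both noses point to world +x.

```bash
cat > fit.py <<'E'
from h import *
from scipy.optimize import least_squares
def fitplate(cs,s,z=8):
    P=np.array([atz(c,s,z)[:2] for c in cs])
    f=lambda v:(np.array([[v[0]+a*np.cos(v[2])-b*np.sin(v[2]),v[1]+a*np.sin(v[2])+b*np.cos(v[2])] for a,b in ((120,v[3]),(-20,v[3]),(-20,-v[3]),(120,-v[3]))])-P).ravel()
    c=P.mean(0);r_=least_squares(f,[c[0]-50,c[1],0,35]);v=r_.x
    return v[:2].round(1),round(np.degrees(v[2]),2),"width",round(2*v[3],1),"res",np.abs(r_.fun).max().round(1)
E
python3 - <<'E'
from fit import *
s=snap("wrist")
print("A",fitplate([(284,183),(377,189),(381,130),(287,129)],s))
print("B",fitplate([(276,60),(375,68),(377,24),(279,15)],s))
for c in [(367,160),(363,40)]: print(atz(c,s,30)[:2])
c=s["image"][110:200,270:395]; d=s["image"][0:90,265:390]
cv2.imwrite("pics/c4.png",cv2.resize(np.vstack([d,c]),None,fx=3.3,fy=3.3,interpolation=cv2.INTER_CUBIC)[:,:,::-1])
E
```

```text
A (array([421. ,  27.6]), np.float64(-2.31), 'width', np.float64(84.5), 'res', np.float64(2.6))
B (array([ 429.7, -141.9]), np.float64(-4.63), 'width', np.float64(67.8), 'res', np.float64(1.6))
[423.465492    24.57283284]
[ 430.92247462 -142.54355616]
```

View pics/c4.png

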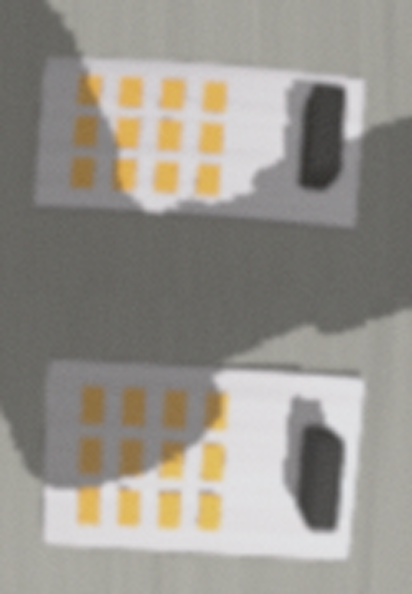

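```bash
python3 - <<'E'
from fit import *
s=snap("wrist")
print("A",fitplate([(284.2,184.5),(375.5,188.8),(379.7,133.6),(285.8,129.7)],s))
print("B",fitplate([(275.9,62.1),(372.6,68.5),(374.7,24.2),(279.5,18.2)],s))
print(monitor.state()["eef_pos"])
plan([422,27,110],-92.8)
E
```

```text
A (array([422.4,  30.1]), np.float64(-2.44), 'width', np.float64(82.3), 'res', np.float64(2.2))
B (array([ 431.3, -140. ]), np.float64(-3.65), 'width', np.float64(67.0), 'res', np.float64(2.0))
[483.81082286  23.86498022 318.14955201]
n 10 dx -0.006 dy 0.206 dz 0.694 twist 0.041
```

>>> {"op": "arm_command", "data": {
  "increments": [
    {"gripper": 0.6,"dx": 0,"dy": 0.2,"dz": 0.69,"twist": 0.04},
    {"gripper": 0.6,"dx": 0,"dy": 0.2,"dz": 0.69,"twist": 0.04},
    {"gripper": 0.6,"dx": 0,"dy": 0.2,"dz": 0.69,"twist": 0.04},
    {"gripper": 0.6,"dx": 0,"dy": 0.2,"dz": 0.69,"twist": 0.04},
    {"gripper": 0.6,"dx": 0,"dy": 0.2,"dz": 0.69,"twist": 0.04},
    {"gripper": 0.6,"dx": -0.02,"dy": 0.2,"dz": 0.69,"twist": 0.04},
    {"gripper": 0.6,"dx": -0.02,"dy": 0.2,"dz": 0.69,"twist": 0.04},
    {"gripper": 0.6,"dx": -0.02,"dy": 0.2,"dz": 0.69,"twist": 0.04},
    {"gripper": 0.6,"dx": -0.02,"dy": 0.2,"dz": 0.69,"twist": 0.04},
    {"gripper": 0.6,"dx": -0.02,"dy": 0.2,"dz": 0.69,"twist": 0.04}
  ]
}}

```text
time: 10.87
eef_pos: [423.6, 28.3, 110.2]
tcp_rot: [180.0, -0.0, -92.7]
wrist_force: [0.3, -0.5, -0.6]
opening: 51.4
grip_force: 0.0
```

```bash
python3 - <<'E'
from fit import *
ps=[]
for i in range(3):
    s=snap("wrist","w5.png" if i==2 else None);ps.append(monitor.state()["eef_pos"])
print(np.round(ps,1),monitor.state()["tcp_rot"],np.array(s["extrinsics"])[:3,3].round(1))
print([(round(a["p"],2),a["position"],atz(a["position"],s,0)[:2].round()) for a in nets.pinpoint("plate_wide",s)])
E
```

```text
[[419.9  27.7 106.2]
 [420.9  27.5 108.4]
 [423.   27.7 110.6]] [ 1.79810986e+02 -1.03426977e-01 -9.26698304e+01] [419.5 -43.5 243.4]
[(0.61, [321.0, 198.9], array([423.,  30.])), (0.54, [468.4, 394.4], array([233., 324.])), (0.49, [20.5, 44.1], array([ 759., -170.]))]
```

View pics/w5.png

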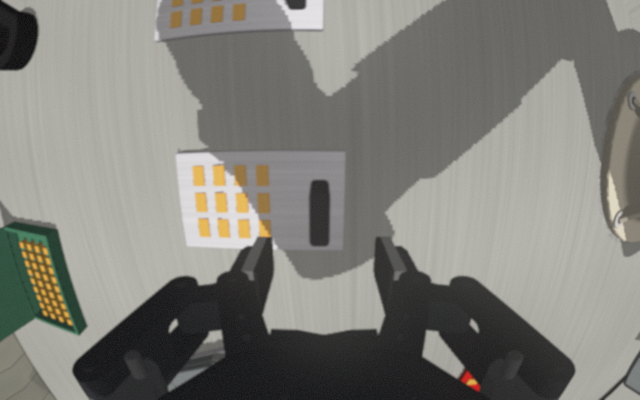

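The tab is centred between the jaws, at about (319,213). The plate corners are (177,152), (345,153), (344,249) and (188,246).

```bash
python3 - <<'E'
from fit import *
s=snap("wrist")
print(monitor.state()["eef_pos"],fitplate([(188,246),(344,249),(345,152.5),(177,152)],s),atz((319,182),s,48),atz((319,245),s,48))
E
```

```text
[425.07835798  28.16021527 112.58984717] (array([428.4,  32.5]), np.float64(-3.04), 'width', np.float64(84.3), 'res', np.float64(1.0)) [427.05314363   5.43732011  48.        ] [429.34462741  51.17672962  48.        ]
```

```bash
python3 - <<'E'
from h import *
for i in range(8):
    s=snap("wrist");st=monitor.state();print(st["time"],np.round(st["eef_pos"],1),np.round(st["q"],2),np.array(s["extrinsics"])[:3,3].round(1),np.round(st["qd"],1))
E
```

```text
11.1667 [425.3  28.2 112.8] [ 2.507e+01  5.380e+00 -2.451e+01  4.000e-02 -5.997e+01 -2.779e+01] [422.5 -43.1 247.4] [-0.1 -0.3 -0.  -0.3  0.2 -0.1]
11.2167 [425.2  28.2 112.8] [ 2.506e+01  5.370e+00 -2.453e+01  3.000e-02 -5.996e+01 -2.779e+01] [422.5 -43.1 247.7] [-0.2 -0.2 -0.4 -0.3  0.4 -0.1]
11.2667 [425.   28.1 112.7] [ 2.505e+01  5.360e+00 -2.455e+01  2.000e-02 -5.995e+01 -2.780e+01] [422.4 -43.1 247.6] [-0.2 -0.  -0.6 -0.2  0.3 -0.2]
11.3167 [424.8  28.  112.5] [ 2.505e+01  5.360e+00 -2.459e+01  1.000e-02 -5.994e+01 -2.780e+01] [422.2 -43.2 247.5] [-0.1 -0.  -0.6 -0.2  0.1 -0.1]
11.3667 [424.5  27.9 112.3] [ 2.505e+01  5.360e+00 -2.462e+01  1.000e-02 -5.993e+01 -2.780e+01] [422.  -43.3 247.3] [ 0.1  0.1 -0.6 -0.1  0.2 -0.1]
11.4167 [424.3  27.8 112.1] [ 2.505e+01  5.360e+00 -2.464e+01  1.000e-02 -5.992e+01 -2.780e+01] [421.8 -43.4 247.1] [ 0.   0.  -0.4 -0.1  0.1 -0. ]
11.4667 [424.2  27.8 111.9] [ 25.05   5.37 -24.66   0.   -59.92 -27.8 ] [421.7 -43.5 246.9] [ 0.   0.1 -0.5 -0.   0.2  0. ]
11.5167 [424.   27.7 111.8] [ 25.05   5.37 -24.68   0.   -59.91 -27.81] [421.5 -43.5 246.8] [ 0.   0.1 -0.3  0.1  0.1  0. ]
```

>>> {"op": "arm_command", "data": {
  "increments": [
    {"gripper": 0.6,"dx": 0,"dy": -0.1,"dz": 0.4,"twist": 0},
    {"gripper": 0.6,"dx": 0,"dy": 0,"dz": 0.5,"twist": 0},
    {"gripper": 0.6,"dx": 0,"dy": 0,"dz": 0.5,"twist": 0},
    {"gripper": 0.6,"dx": 0,"dy": 0,"dz": 0.5,"twist": 0},
    {"gripper": 0.6,"dx": 0,"dy": 0,"dz": 0.4,"twist": 0},
    {"gripper": 0.6,"dx": 0,"dy": 0,"dz": 0.3,"twist": 0},
    {"gripper": 0.6,"dx": 0,"dy": 0,"dz": 0.2,"twist": 0},
    {"gripper": 0.6,"dx": 0,"dy": 0,"dz": 0,"twist": 0},
    {"gripper": 0,"dx": 0,"dy": 0,"dz": 0,"twist": 0},
    {"gripper": 0,"dx": 0,"dy": 0,"dz": 0,"twist": 0}
  ]
}}

```text
time: 12.35
eef_pos: [427.3, 27.7, 28.1]
tcp_rot: [-179.9, 0.0, -92.7]
wrist_force: [1.0, 0.6, -0.2]
opening: 28.0
grip_force: 0.0
```

>>> {"op": "arm_command", "data": {
  "increments": [
    {"gripper": 0,"dx": 0,"dy": 0,"dz": 0,"twist": 0},
    {"gripper": 0,"dx": 0,"dy": 0,"dz": 0,"twist": 0},
    {"gripper": 0,"dx": 0,"dy": 0,"dz": 0,"twist": 0},
    {"gripper": 0,"dx": 0,"dy": 0,"dz": 0,"twist": 0},
    {"gripper": 0,"dx": 0,"dy": 0,"dz": 0,"twist": 0},
    {"gripper": 0,"dx": 0,"dy": 0,"dz": 0,"twist": 0},
    {"gripper": 0,"dx": 0,"dy": 0,"dz": 0,"twist": 0},
    {"gripper": 0,"dx": 0,"dy": 0,"dz": 0,"twist": 0},
    {"gripper": 0,"dx": 0,"dy": 0,"dz": 0,"twist": 0},
    {"gripper": 0,"dx": 0,"dy": 0,"dz": 0,"twist": 0}
  ]
}}

```text
time: 13.18
eef_pos: [427.1, 27.7, 28.2]
tcp_rot: [-179.9, 0.0, -92.7]
wrist_force: [-2.6, 0.8, 6.2]
opening: 13.2
grip_force: 60.1
```

```bash
python3 - <<'E'
from h import *
t=dock(-160,-75);print(t)
plan([*t,80],-69.5)
E
```

```text
[376.69800331 186.7164048 ]
n 10 dx -0.552 dy 0.096 dz -0.173 twist -0.338
```

>>> {"op": "arm_command", "data": {
  "increments": [
    {"gripper": 0,"dx": 0,"dy": 0,"dz": -0.5,"twist": 0},
    {"gripper": 0,"dx": -0.5,"dy": 0.1,"dz": -0.5,"twist": -0.38},
    {"gripper": 0,"dx": -0.6,"dy": 0.1,"dz": -0.4,"twist": -0.38},
    {"gripper": 0,"dx": -0.7,"dy": 0.1,"dz": -0.3,"twist": -0.38},
    {"gripper": 0,"dx": -0.75,"dy": 0.1,"dz": 0,"twist": -0.38},
    {"gripper": 0,"dx": -0.75,"dy": 0.1,"dz": 0,"twist": -0.38},
    {"gripper": 0,"dx": -0.75,"dy": 0.1,"dz": 0,"twist": -0.38},
    {"gripper": 0,"dx": -0.65,"dy": 0.1,"dz": 0,"twist": -0.38},
    {"gripper": 0,"dx": -0.5,"dy": 0.1,"dz": 0,"twist": -0.38},
    {"gripper": 0,"dx": -0.3,"dy": 0.1,"dz": 0,"twist": -0.34}
  ]
}}

```text
time: 14.02
eef_pos: [379.2, 188.0, 78.2]
tcp_rot: [180.0, 0.0, -69.3]
wrist_force: [-0.5, -0.4, -2.6]
opening: 13.3
grip_force: 59.0
```

>>> {"op": "arm_command", "data": {
  "increments": [
    {"gripper": 0,"dx": 0,"dy": 0,"dz": 0,"twist": 0},
    {"gripper": 0,"dx": 0,"dy": 0,"dz": 0,"twist": 0},
    {"gripper": 0,"dx": 0,"dy": 0,"dz": 0,"twist": 0},
    {"gripper": 0,"dx": 0,"dy": 0,"dz": 0,"twist": 0},
    {"gripper": 0,"dx": 0,"dy": 0,"dz": 0,"twist": 0},
    {"gripper": 0,"dx": 0,"dy": 0,"dz": 0,"twist": 0},
    {"gripper": 0,"dx": 0,"dy": 0,"dz": 0,"twist": 0},
    {"gripper": 0,"dx": 0,"dy": 0,"dz": 0,"twist": 0},
    {"gripper": 0,"dx": 0,"dy": 0,"dz": 0,"twist": 0},
    {"gripper": 0,"dx": 0,"dy": 0,"dz": 0,"twist": 0}
  ]
}}

```text
time: 14.85
eef_pos: [379.9, 186.8, 78.5]
tcp_rot: [-180.0, 0.0, -69.5]
wrist_force: [-0.2, -0.4, -3.0]
opening: 12.9
grip_force: 59.0
```

```bash
python3 - <<'E'
from h import *
s=snap("wrist","w6.png");st=monitor.state();print(st["eef_pos"],st["tcp_rot"])
E
```

```text
[379.88302969 186.7762373   78.50712302] [-1.79997209e+02  3.38202341e-04 -6.95122905e+01]
```

View pics/w6.png

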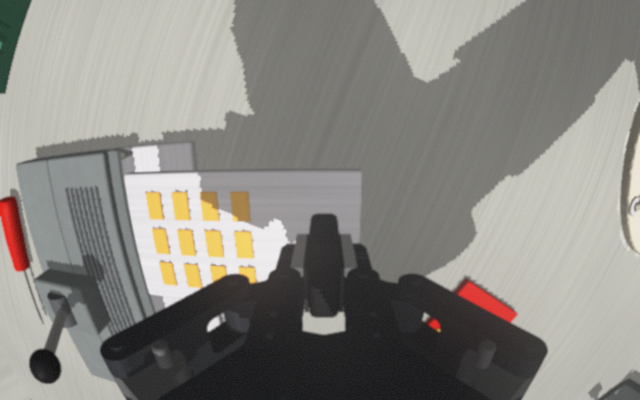

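The plate is held level. Its -y edge runs from (125,174) to (361,170). The dock's -y end shows behind it, with the apron corner at (194,142), the roof corner at (123,150) and the rear corner at (19,163).

```bash
python3 - <<'E'
from h import *
np.set_printoptions(precision=1,suppress=True)
s=snap("wrist");st=monitor.state();t=np.array(st["eef_pos"][:2]);a=np.radians(20.5);R=np.array([[np.cos(a),np.sin(a)],[-np.sin(a),np.cos(a)]])
for n,p,z in [("plate nose",(125,174),58.3),("plate rear",(361,170),58.3),("apron c",(194,142),10),("roof front c",(123,150),31),("rear c",(19,163),31)]:
    X=atz(p,s,z)[:2];print(n,"dockframe",R@(X-O),"rel tool",R@(X-t))
print("tool",R@(t-O))
im=s["image"][110:320,0:380];cv2.imwrite("pics/c6.png",cv2.resize(im,None,fx=2.1,fy=2.1,interpolation=cv2.INTER_CUBIC)[:,:,::-1])
E
```

```text
plate nose dockframe [ -38.5 -115.4] rel tool [118.5 -39.4]
plate rear dockframe [-175.6 -115.9] rel tool [-18.6 -39.9]
apron c dockframe [ -66.2 -126.9] rel tool [ 90.8 -50.8]
roof front c dockframe [ -18.5 -126.7] rel tool [138.5 -50.7]
rear c dockframe [ 117.5 -124.4] rel tool [274.5 -48.3]
tool [-157.  -76.]
```

View pics/c6.png

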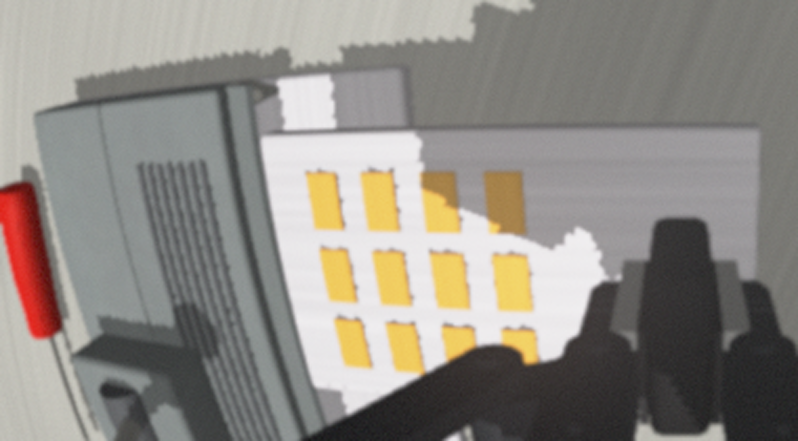

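>>> {"op": "arm_command", "data": {
  "increments": [
    {"gripper": 0,"dx": 0.03,"dy": 0,"dz": 0.25,"twist": -0.04},
    {"gripper": 0,"dx": 0,"dy": 0,"dz": 0.3,"twist": 0},
    {"gripper": 0,"dx": 0,"dy": 0,"dz": 0.3,"twist": 0},
    {"gripper": 0,"dx": 0,"dy": 0,"dz": 0.25,"twist": 0},
    {"gripper": 0,"dx": 0,"dy": 0,"dz": 0.15,"twist": 0},
    {"gripper": 0,"dx": 0,"dy": 0,"dz": 0.06,"twist": 0},
    {"gripper": 0,"dx": 0,"dy": 0,"dz": 0,"twist": 0},
    {"gripper": 0,"dx": 0,"dy": 0,"dz": 0,"twist": 0},
    {"gripper": 0,"dx": 0,"dy": 0,"dz": 0,"twist": 0},
    {"gripper": 0,"dx": 0,"dy": 0,"dz": 0,"twist": 0}
  ]
}}

```text
time: 15.78
eef_pos: [380.4, 186.2, 39.6]
tcp_rot: [-180.0, 0.0, -69.2]
wrist_force: [-1.0, 0.2, -2.2]
opening: 13.0
grip_force: 59.0
```

>>> {"op": "arm_command", "data": {
  "increments": [
    {"gripper": 0,"dx": 0,"dy": -0.2,"dz": 0,"twist": 0},
    {"gripper": 0,"dx": 0,"dy": -0.25,"dz": 0,"twist": 0},
    {"gripper": 0,"dx": 0,"dy": -0.25,"dz": 0,"twist": 0},
    {"gripper": 0,"dx": 0,"dy": -0.25,"dz": 0,"twist": 0},
    {"gripper": 0,"dx": 0,"dy": -0.25,"dz": 0,"twist": 0},
    {"gripper": 0,"dx": 0,"dy": -0.2,"dz": 0,"twist": 0},
    {"gripper": 0,"dx": 0,"dy": -0.2,"dz": 0,"twist": 0},
    {"gripper": 0,"dx": 0,"dy": 0,"dz": 0,"twist": 0},
    {"gripper": 0,"dx": 0,"dy": 0,"dz": 0,"twist": 0},
    {"gripper": 0,"dx": 0,"dy": 0,"dz": 0,"twist": 0}
  ]
}}

```text
time: 16.62
eef_pos: [424.7, 202.7, 39.0]
tcp_rot: [180.0, -0.0, -69.3]
wrist_force: [0.5, -0.1, -2.7]
opening: 13.2
grip_force: 59.1
```

>>> {"op": "arm_command", "data": {
  "increments": [
    {"gripper": 0,"dx": 0,"dy": -0.2,"dz": 0,"twist": 0},
    {"gripper": 0,"dx": 0,"dy": -0.25,"dz": 0,"twist": 0},
    {"gripper": 0,"dx": 0,"dy": -0.25,"dz": 0,"twist": 0},
    {"gripper": 0,"dx": 0,"dy": -0.25,"dz": 0,"twist": 0},
    {"gripper": 0,"dx": 0,"dy": -0.25,"dz": 0,"twist": 0},
    {"gripper": 0,"dx": 0,"dy": -0.25,"dz": 0,"twist": 0},
    {"gripper": 0,"dx": 0,"dy": -0.2,"dz": 0,"twist": 0},
    {"gripper": 0,"dx": 0,"dy": -0.1,"dz": 0,"twist": 0},
    {"gripper": 0,"dx": 0,"dy": 0,"dz": 0,"twist": 0},
    {"gripper": 0,"dx": 0,"dy": 0,"dz": 0,"twist": 0}
  ]
}}

```text
time: 17.45
eef_pos: [474.0, 221.4, 39.0]
tcp_rot: [180.0, -0.0, -69.3]
wrist_force: [-0.3, -0.3, -2.9]
opening: 13.3
grip_force: 59.0
```

>>> {"op": "arm_command", "data": {
  "increments": [
    {"gripper": 0,"dx": 0,"dy": -0.07,"dz": 0,"twist": 0},
    {"gripper": 0,"dx": 0,"dy": -0.07,"dz": 0,"twist": 0},
    {"gripper": 0,"dx": 0,"dy": -0.07,"dz": 0,"twist": 0},
    {"gripper": 0,"dx": 0,"dy": -0.05,"dz": 0,"twist": 0},
    {"gripper": 0,"dx": 0,"dy": 0,"dz": 0,"twist": 0},
    {"gripper": 0,"dx": 0,"dy": 0,"dz": 0,"twist": 0},
    {"gripper": 0,"dx": 0,"dy": 0,"dz": 0,"twist": 0},
    {"gripper": 0,"dx": 0,"dy": 0,"dz": 0,"twist": 0},
    {"gripper": 0,"dx": 0,"dy": 0,"dz": 0,"twist": 0},
    {"gripper": 0,"dx": 0,"dy": 0,"dz": 0,"twist": 0}
  ]
}}

```text
time: 18.28
eef_pos: [480.6, 223.7, 38.8]
tcp_rot: [179.9, -0.0, -69.2]
wrist_force: [-4.8, -1.8, -0.9]
opening: 13.2
grip_force: 59.2
```

>>> {"op": "arm_command", "data": {
  "increments": [
    {"gripper": 0,"dx": 0,"dy": -0.05,"dz": 0,"twist": 0},
    {"gripper": 0,"dx": 0,"dy": -0.05,"dz": 0,"twist": 0},
    {"gripper": 0,"dx": 0,"dy": 0,"dz": 0,"twist": 0},
    {"gripper": 0,"dx": 0,"dy": 0,"dz": 0,"twist": 0},
    {"gripper": 0,"dx": 0,"dy": 0,"dz": 0,"twist": 0},
    {"gripper": 0,"dx": 0,"dy": 0,"dz": 0,"twist": 0},
    {"gripper": 0,"dx": 0,"dy": 0,"dz": 0,"twist": 0},
    {"gripper": 0,"dx": 0,"dy": 0,"dz": 0,"twist": 0},
    {"gripper": 0,"dx": 0,"dy": 0,"dz": 0,"twist": 0},
    {"gripper": 0,"dx": 0,"dy": 0,"dz": 0,"twist": 0}
  ]
}}

```text
time: 19.12
eef_pos: [481.0, 223.2, 38.5]
tcp_rot: [179.6, -0.1, -69.2]
wrist_force: [-12.4, -5.2, 5.3]
opening: 13.3
grip_force: 60.3
```

>>> {"op": "arm_command", "data": {
  "increments": [
    {"gripper": 0.5,"dx": 0,"dy": 0,"dz": 0,"twist": 0},
    {"gripper": 0.5,"dx": 0,"dy": 0.1,"dz": 0,"twist": 0},
    {"gripper": 0.5,"dx": 0,"dy": 0,"dz": 0,"twist": 0},
    {"gripper": 0.5,"dx": 0,"dy": 0,"dz": 0,"twist": 0},
    {"gripper": 0.5,"dx": 0,"dy": 0,"dz": -0.4,"twist": 0},
    {"gripper": 0.5,"dx": 0,"dy": 0,"dz": -0.6,"twist": 0},
    {"gripper": 0.5,"dx": 0.2,"dy": 0,"dz": -0.7,"twist": 0},
    {"gripper": 0.5,"dx": 0.6,"dy": 0,"dz": -0.9,"twist": 0},
    {"gripper": 0.5,"dx": 0.6,"dy": 0,"dz": -0.9,"twist": 0},
    {"gripper": 0.5,"dx": 0.5,"dy": 0,"dz": -0.9,"twist": 0}
  ]
}}

```text
time: 19.95
eef_pos: [502.3, 170.4, 172.9]
tcp_rot: [-179.9, -0.0, -69.2]
wrist_force: [0.2, 1.2, 0.9]
opening: 42.7
grip_force: 0.0
```

```bash
python3 - <<'E'
from h import *
S={n:snap(n) for n in("scene","side","wrist")}
st=monitor.state();print(st["eef_pos"],st["tcp_rot"],st["opening"])
for n,s in S.items():
  for t in ("plate_wide","plate_mid"): print(n,t,[(round(a["p"],2),np.round(a["position"]),atz(a["position"],s,10 if t=="plate_wide" else 0)[:2].round()) for a in nets.pinpoint(t,s) if a["p"]>.3])
plan([434,-140,112],-93.5)
im=np.hstack([S["wrist"]["image"][0:400,100:500]]);cv2.imwrite("pics/c7.png",cv2.resize(im,None,fx=1.5,fy=1.5)[:,:,::-1])
E
```

```text
[503.75263321 171.19812319 173.98904418] [-1.79610378e+02  6.00180993e-02 -6.93221290e+01] 42.4892073856424
scene plate_wide [(0.82, array([408., 252.]), array([477., 231.])), (0.78, array([485., 208.]), array([239., 333.]))]
scene plate_mid [(0.62, array([309., 172.]), array([ 422., -132.]))]
side plate_wide [(0.87, array([225., 182.]), array([223., 320.])), (0.57, array([297., 183.]), array([478., 233.])), (0.52, array([367., 338.]), array([ 489., -429.]))]
side plate_mid [(0.63, array([310., 260.]), array([ 428., -142.]))]
wrist plate_wide [(0.93, array([328., 237.]), array([480., 229.])), (0.73, array([116.,  54.]), array([779., 116.]))]
wrist plate_mid []
n 10 dx 0.991 dy 0.401 dz 0.194 twist 0.353
```

View pics/c7.png

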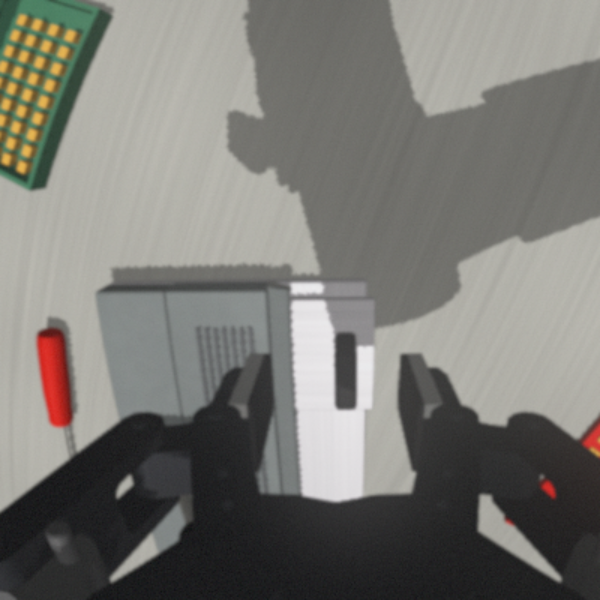

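The wide plate is home: tab at about (345,370) in the crop, rear edge just past the apron. Next, the mid plate.

```bash
python3 -c "
from h import *
plan([432,-141,112],-93.5,14)"
```

```text
n 14 dx 0.711 dy 0.287 dz 0.138 twist 0.252
```

>>> {"op": "arm_command", "data": {
  "increments": [
    {"gripper": 0.6,"dx": 0.71,"dy": 0.287,"dz": 0.138,"twist": 0.252},
    {"gripper": 0.6,"dx": 0.71,"dy": 0.287,"dz": 0.138,"twist": 0.252},
    {"gripper": 0.6,"dx": 0.71,"dy": 0.287,"dz": 0.138,"twist": 0.252},
    {"gripper": 0.6,"dx": 0.71,"dy": 0.287,"dz": 0.138,"twist": 0.252},
    {"gripper": 0.6,"dx": 0.71,"dy": 0.287,"dz": 0.138,"twist": 0.252},
    {"gripper": 0.6,"dx": 0.71,"dy": 0.287,"dz": 0.138,"twist": 0.252},
    {"gripper": 0.6,"dx": 0.71,"dy": 0.287,"dz": 0.138,"twist": 0.252},
    {"gripper": 0.6,"dx": 0.71,"dy": 0.287,"dz": 0.138,"twist": 0.252},
    {"gripper": 0.6,"dx": 0.71,"dy": 0.287,"dz": 0.138,"twist": 0.252},
    {"gripper": 0.6,"dx": 0.71,"dy": 0.287,"dz": 0.138,"twist": 0.252}
  ]
}}

```text
time: 21.23
eef_pos: [465.1, -55.8, 129.0]
tcp_rot: [179.9, -0.0, -86.6]
wrist_force: [-0.1, -0.3, 1.6]
opening: 51.2
grip_force: 0.0
```

>>> {"op": "arm_command", "data": {
  "increments": [
    {"gripper": 0.6,"dx": 0.71,"dy": 0.287,"dz": 0.138,"twist": 0.252},
    {"gripper": 0.6,"dx": 0.71,"dy": 0.287,"dz": 0.138,"twist": 0.252},
    {"gripper": 0.6,"dx": 0.71,"dy": 0.287,"dz": 0.138,"twist": 0.252},
    {"gripper": 0.6,"dx": 0.71,"dy": 0.287,"dz": 0.138,"twist": 0.252},
    {"gripper": 0.6,"dx": 0,"dy": 0,"dz": 0,"twist": 0},
    {"gripper": 0.6,"dx": 0,"dy": 0,"dz": 0,"twist": 0},
    {"gripper": 0.6,"dx": 0,"dy": 0,"dz": 0,"twist": 0},
    {"gripper": 0.6,"dx": 0,"dy": 0,"dz": 0,"twist": 0},
    {"gripper": 0.6,"dx": 0,"dy": 0,"dz": 0,"twist": 0},
    {"gripper": 0.6,"dx": 0,"dy": 0,"dz": 0,"twist": 0}
  ]
}}

```text
time: 22.07
eef_pos: [432.8, -140.1, 113.3]
tcp_rot: [-180.0, 0.0, -93.4]
wrist_force: [-0.6, 0.3, -0.6]
opening: 51.0
grip_force: 0.0
```

```bash
python3 - <<'E'
from h import *
s=snap("wrist","w8.png");st=monitor.state();print(st["eef_pos"],st["tcp_rot"],st["opening"])
print([(round(a["p"],2),np.round(a["position"]),atz(a["position"],s,0)[:2].round()) for a in nets.pinpoint("plate_mid",s) if a["p"]>.3])
g=s["image"].max(2)
m=((g<70).astype(np.uint8)); n,lab,stt,c=cv2.connectedComponentsWithStats(m)
for i in range(1,n):
    if stt[i,4]>150: print(stt[i],c[i].round(1),atz(c[i],s,48)[:2].round(1))
    if stt[i,4]>300 and stt[i,4]<4000:
        print(cv2.minAreaRect(np.argwhere(lab==i)[:,::-1].astype(np.float32)))
E
```

```text
[ 432.78246283 -140.15969933  113.27695746] [-1.79991555e+02 -1.03696709e-04 -9.34314187e+01] 51.15635565370155
[(0.95, array([324., 194.]), array([ 433., -140.]))]
[  11  156   51   65 2527] [ 35.8 187.3] [ 707.9 -177. ]
((36.100006103515625, 187.8000030517578), (59.134586334228516, 49.64775466918945), 71.56504821777344)
[ 317  174   19   63 1104] [325.8 205.2] [ 431.7 -145.8]
((326.0, 205.0), (62.0, 18.0), 90.0)
[   60   237   514   163 44318] [320.6 345.3] [443.3 -18.3]
[625 287  15  46 238] [632.5 309.8] [11.8 39. ]
```

```bash
python3 - <<'E'
from h import *
s=snap("wrist")
print(atz((326,237),s,48),atz((326,174),s,10),monitor.state()["eef_pos"])
E
```

```text
[ 432.75486981 -122.3728152    48.        ] [ 430.35178287 -159.28192151   10.        ] [ 432.66559147 -140.33703346  113.27810059]
```

>>> {"op": "arm_command", "data": {
  "increments": [
    {"gripper": 0.6,"dx": 0.04,"dy": 0,"dz": 0.4,"twist": 0},
    {"gripper": 0.6,"dx": 0,"dy": 0,"dz": 0.5,"twist": 0},
    {"gripper": 0.6,"dx": 0,"dy": 0,"dz": 0.5,"twist": 0},
    {"gripper": 0.6,"dx": 0,"dy": 0,"dz": 0.5,"twist": 0},
    {"gripper": 0.6,"dx": 0,"dy": 0,"dz": 0.4,"twist": 0},
    {"gripper": 0.6,"dx": 0,"dy": 0,"dz": 0.3,"twist": 0},
    {"gripper": 0.6,"dx": 0,"dy": 0,"dz": 0.23,"twist": 0},
    {"gripper": 0.6,"dx": 0,"dy": 0,"dz": 0,"twist": 0},
    {"gripper": 0,"dx": 0,"dy": 0,"dz": 0,"twist": 0},
    {"gripper": 0,"dx": 0,"dy": 0,"dz": 0,"twist": 0}
  ]
}}

```text
time: 23.05
eef_pos: [433.0, -141.9, 29.0]
tcp_rot: [-179.9, -0.0, -93.5]
wrist_force: [0.8, -0.4, -0.0]
opening: 28.0
grip_force: 0.0
```

>>> {"op": "arm_command", "data": {
  "increments": [
    {"gripper": 0,"dx": 0,"dy": 0,"dz": 0,"twist": 0},
    {"gripper": 0,"dx": 0,"dy": 0,"dz": 0,"twist": 0},
    {"gripper": 0,"dx": 0,"dy": 0,"dz": 0,"twist": 0},
    {"gripper": 0,"dx": 0,"dy": 0,"dz": 0,"twist": 0},
    {"gripper": 0,"dx": 0,"dy": 0,"dz": 0,"twist": 0},
    {"gripper": 0,"dx": 0,"dy": 0,"dz": 0,"twist": 0},
    {"gripper": 0,"dx": 0,"dy": 0,"dz": 0,"twist": 0},
    {"gripper": 0,"dx": 0,"dy": 0,"dz": 0,"twist": 0},
    {"gripper": 0,"dx": 0,"dy": 0,"dz": 0,"twist": 0},
    {"gripper": 0,"dx": 0,"dy": 0,"dz": 0,"twist": 0}
  ]
}}

```text
time: 23.88
eef_pos: [432.9, -141.9, 29.1]
tcp_rot: [-179.9, -0.0, -93.5]
wrist_force: [-1.1, 1.3, 6.2]
opening: 13.0
grip_force: 60.0
```

```bash
python3 - <<'E'
from h import *
t=dock(-165,14.6);print(t, monitor.state()["eef_pos"])
st=monitor.state()
p=st["eef_pos"];plan([*t,95],-69.2,18,at=[p[0],p[1],60,st["tcp_rot"][2]])
E
```

```text
[340.63606101 268.89119606] [ 432.9221229  -141.92737374   29.12713712]
n 18 dx -0.783 dy 0.064 dz -0.065 twist -0.196
```

>>> {"op": "arm_command", "data": {
  "increments": [
    {"gripper": 0,"dx": 0,"dy": 0,"dz": -0.6,"twist": 0},
    {"gripper": 0,"dx": 0,"dy": 0,"dz": -1,"twist": 0},
    {"gripper": 0,"dx": -0.3,"dy": 0.068,"dz": -0.8,"twist": -0.21},
    {"gripper": 0,"dx": -0.7,"dy": 0.068,"dz": -0.3,"twist": -0.21},
    {"gripper": 0,"dx": -0.9,"dy": 0.068,"dz": 0,"twist": -0.21},
    {"gripper": 0,"dx": -0.9,"dy": 0.068,"dz": 0,"twist": -0.21},
    {"gripper": 0,"dx": -0.9,"dy": 0.068,"dz": 0,"twist": -0.21},
    {"gripper": 0,"dx": -0.9,"dy": 0.068,"dz": 0,"twist": -0.21},
    {"gripper": 0,"dx": -0.9,"dy": 0.068,"dz": 0,"twist": -0.21},
    {"gripper": 0,"dx": -0.9,"dy": 0.068,"dz": 0,"twist": -0.21}
  ]
}}

```text
time: 24.72
eef_pos: [408.0, 50.5, 108.9]
tcp_rot: [179.9, 0.0, -81.9]
wrist_force: [0.6, 0.2, -2.2]
opening: 12.8
grip_force: 59.1
```

```bash
python3 -c "
from h import *
plan([*dock(-165,14.6),107],-69.2,10)"
```

```text
n 10 dx -0.762 dy 0.044 dz 0.006 twist -0.185
```

>>> {"op": "arm_command", "data": {
  "increments": [
    {"gripper": 0,"dx": -0.9,"dy": 0.044,"dz": 0,"twist": -0.185},
    {"gripper": 0,"dx": -0.9,"dy": 0.044,"dz": 0,"twist": -0.185},
    {"gripper": 0,"dx": -0.9,"dy": 0.044,"dz": 0,"twist": -0.185},
    {"gripper": 0,"dx": -0.9,"dy": 0.044,"dz": 0,"twist": -0.185},
    {"gripper": 0,"dx": -0.9,"dy": 0.044,"dz": 0,"twist": -0.185},
    {"gripper": 0,"dx": -0.9,"dy": 0.044,"dz": 0,"twist": -0.185},
    {"gripper": 0,"dx": -0.8,"dy": 0.044,"dz": 0,"twist": -0.185},
    {"gripper": 0,"dx": -0.7,"dy": 0.044,"dz": 0,"twist": -0.185},
    {"gripper": 0,"dx": -0.5,"dy": 0.044,"dz": 0,"twist": -0.185},
    {"gripper": 0,"dx": -0.2,"dy": 0.044,"dz": 0,"twist": -0.185}
  ]
}}

```text
time: 25.55
eef_pos: [344.3, 269.5, 108.8]
tcp_rot: [180.0, 0.0, -69.1]
wrist_force: [0.2, -0.1, -3.2]
opening: 12.9
grip_force: 59.1
```

>>> {"op": "arm_command", "data": {
  "increments": [
    {"gripper": 0,"dx": 0,"dy": 0,"dz": 0,"twist": 0},
    {"gripper": 0,"dx": 0,"dy": 0,"dz": 0,"twist": 0},
    {"gripper": 0,"dx": 0,"dy": 0,"dz": 0.3,"twist": 0},
    {"gripper": 0,"dx": 0,"dy": 0,"dz": 0.4,"twist": 0},
    {"gripper": 0,"dx": 0,"dy": 0,"dz": 0.2,"twist": 0},
    {"gripper": 0,"dx": 0,"dy": 0,"dz": 0,"twist": 0},
    {"gripper": 0,"dx": 0,"dy": 0,"dz": 0,"twist": 0},
    {"gripper": 0,"dx": 0,"dy": 0,"dz": 0,"twist": 0},
    {"gripper": 0,"dx": 0,"dy": 0,"dz": 0,"twist": 0},
    {"gripper": 0,"dx": 0,"dy": 0,"dz": 0,"twist": 0}
  ]
}}

```text
time: 26.38
eef_pos: [345.5, 268.3, 82.8]
tcp_rot: [-180.0, 0.0, -69.2]
wrist_force: [-0.9, -0.4, -2.7]
opening: 12.6
grip_force: 59.2
```

```bash
python3 - <<'E'
from h import *
s=snap("wrist","w9.png");st=monitor.state();print(st["eef_pos"],st["tcp_rot"]);d=np.array(st["eef_pos"][:2])-O;a=np.radians(20.5)
print(d[0]*np.cos(a)+d[1]*np.sin(a),-d[0]*np.sin(a)+d[1]*np.cos(a))
cv2.imwrite("pics/c9.png",cv2.resize(s["image"][60:310,60:400],None,fx=2.3,fy=2.3,interpolation=cv2.INTER_CUBIC)[:,:,::-1])
E
```

```text
[345.49697153 268.26709957  82.71101817] [-1.79958922e+02  2.75093186e-02 -6.92244038e+01]
-160.6654834933135 12.313099435816333
```

View pics/c9.png

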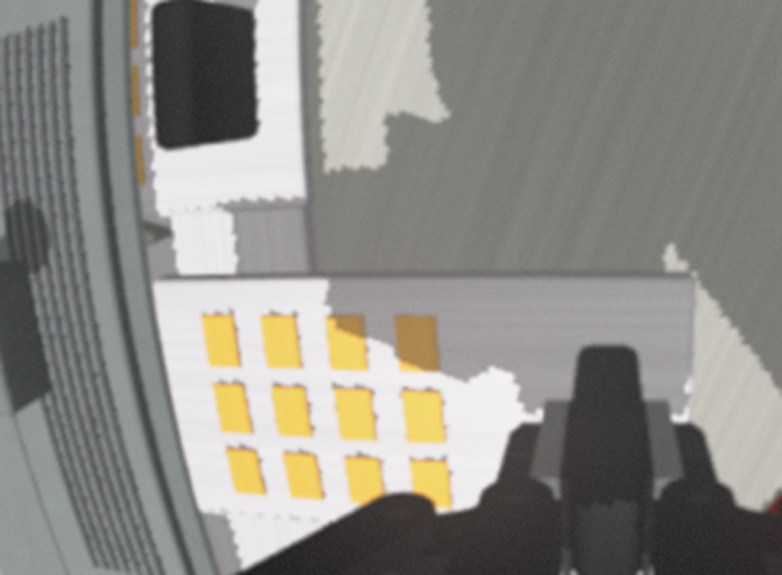

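The held mid plate's -y edge runs from (127,182) to (361,180). The parked wide plate's +y edge runs from (127,150) to (190,146), and the wall lip is near (127,161).

```bash
python3 - <<'E'
from h import *
np.set_printoptions(precision=1,suppress=True)
s=snap("wrist");st=monitor.state();t=np.array(st["eef_pos"][:2]);a=np.radians(20.5);R=np.array([[np.cos(a),np.sin(a)],[-np.sin(a),np.cos(a)]])
for n,p,z in [("nose",(127.4,181.7),61.7),("rear",(361.3,180.4),61.7),("wide+y a",(127.4,150.4),18),("wide+y b",(190.4,146.1),18),("lip",(134,161),21),("apron edge",(195,173),10)]:
    X=atz(p,s,z)[:2];print(n,"dock",R@(X-O),"rel",R@(X-t))
S=snap("scene")
for q in (s,S):
  for n in ("bay_mid_home",): print([(round(b["p"],2),R@(atz(b["position"],q,10)[:2]-O)) for b in nets.pinpoint(n,q) if b["p"]>.3])
E
```

```text
nose dock [-42.4 -21.5] rel [118.4 -33.8]
rear dock [-179.5  -21.9] rel [-18.8 -34.2]
wide+y a dock [-13.2 -35. ] rel [147.6 -47.3]
wide+y b dock [-68.2 -35.7] rel [ 92.5 -48. ]
lip dock [-20.6 -27.2] rel [140.1 -39.5]
apron edge dock [-66.6 -14.9] rel [ 94.1 -27.2]
[]
[(0.75, array([-60.4,  18.9])), (0.44, array([ -26. , -676.6]))]
```

>>> {"op": "arm_command", "data": {
  "increments": [
    {"gripper": 0,"dx": -0.02,"dy": 0,"dz": 0.25,"twist": 0},
    {"gripper": 0,"dx": 0,"dy": 0,"dz": 0.3,"twist": 0},
    {"gripper": 0,"dx": 0,"dy": 0,"dz": 0.35,"twist": 0},
    {"gripper": 0,"dx": 0,"dy": 0,"dz": 0.3,"twist": 0},
    {"gripper": 0,"dx": 0,"dy": 0,"dz": 0.15,"twist": 0},
    {"gripper": 0,"dx": 0,"dy": 0,"dz": 0.07,"twist": 0},
    {"gripper": 0,"dx": 0,"dy": 0,"dz": 0,"twist": 0},
    {"gripper": 0,"dx": 0,"dy": 0,"dz": 0,"twist": 0},
    {"gripper": 0,"dx": 0,"dy": 0,"dz": 0,"twist": 0},
    {"gripper": 0,"dx": 0,"dy": 0,"dz": 0,"twist": 0}
  ]
}}

```text
time: 27.47
eef_pos: [345.2, 268.9, 39.9]
tcp_rot: [-180.0, 0.0, -69.2]
wrist_force: [-0.3, 0.6, -2.4]
opening: 13.1
grip_force: 59.1
```

>>> {"op": "arm_command", "data": {
  "increments": [
    {"gripper": 0,"dx": 0,"dy": -0.2,"dz": 0,"twist": 0},
    {"gripper": 0,"dx": 0,"dy": -0.25,"dz": 0,"twist": 0},
    {"gripper": 0,"dx": 0,"dy": -0.25,"dz": 0,"twist": 0},
    {"gripper": 0,"dx": 0,"dy": -0.25,"dz": 0,"twist": 0},
    {"gripper": 0,"dx": 0,"dy": -0.25,"dz": 0,"twist": 0},
    {"gripper": 0,"dx": 0,"dy": -0.2,"dz": 0,"twist": 0},
    {"gripper": 0,"dx": 0,"dy": -0.2,"dz": 0,"twist": 0},
    {"gripper": 0,"dx": 0,"dy": 0,"dz": 0,"twist": 0},
    {"gripper": 0,"dx": 0,"dy": 0,"dz": 0,"twist": 0},
    {"gripper": 0,"dx": 0,"dy": 0,"dz": 0,"twist": 0}
  ]
}}

```text
time: 28.3
eef_pos: [389.9, 285.6, 39.7]
tcp_rot: [-180.0, 0.0, -69.2]
wrist_force: [0.1, 0.4, -3.5]
opening: 13.1
grip_force: 59.1
```

>>> {"op": "arm_command", "data": {
  "increments": [
    {"gripper": 0,"dx": 0,"dy": -0.2,"dz": 0,"twist": 0},
    {"gripper": 0,"dx": 0,"dy": -0.25,"dz": 0,"twist": 0},
    {"gripper": 0,"dx": 0,"dy": -0.25,"dz": 0,"twist": 0},
    {"gripper": 0,"dx": 0,"dy": -0.25,"dz": 0,"twist": 0},
    {"gripper": 0,"dx": 0,"dy": -0.25,"dz": 0,"twist": 0},
    {"gripper": 0,"dx": 0,"dy": -0.25,"dz": 0,"twist": 0},
    {"gripper": 0,"dx": 0,"dy": -0.25,"dz": 0,"twist": 0},
    {"gripper": 0,"dx": 0,"dy": -0.15,"dz": 0,"twist": 0},
    {"gripper": 0,"dx": 0,"dy": 0,"dz": 0,"twist": 0},
    {"gripper": 0,"dx": 0,"dy": 0,"dz": 0,"twist": 0}
  ]
}}

```text
time: 29.13
eef_pos: [442.1, 305.4, 39.6]
tcp_rot: [-180.0, 0.0, -69.2]
wrist_force: [-0.1, 0.4, -2.8]
opening: 12.9
grip_force: 59.1
```

>>> {"op": "arm_command", "data": {
  "increments": [
    {"gripper": 0,"dx": 0,"dy": -0.07,"dz": 0,"twist": 0},
    {"gripper": 0,"dx": 0,"dy": -0.07,"dz": 0,"twist": 0},
    {"gripper": 0,"dx": 0,"dy": -0.05,"dz": 0,"twist": 0},
    {"gripper": 0,"dx": 0,"dy": 0,"dz": 0,"twist": 0},
    {"gripper": 0,"dx": 0,"dy": 0,"dz": 0,"twist": 0},
    {"gripper": 0,"dx": 0,"dy": 0,"dz": 0,"twist": 0},
    {"gripper": 0,"dx": 0,"dy": 0,"dz": 0,"twist": 0},
    {"gripper": 0,"dx": 0,"dy": 0,"dz": 0,"twist": 0},
    {"gripper": 0,"dx": 0,"dy": 0,"dz": 0,"twist": 0},
    {"gripper": 0,"dx": 0,"dy": 0,"dz": 0,"twist": 0}
  ]
}}

```text
time: 29.97
eef_pos: [447.2, 307.4, 39.8]
tcp_rot: [-180.0, 0.0, -69.2]
wrist_force: [0.3, 1.1, -2.3]
opening: 12.8
grip_force: 59.2
```

>>> {"op": "arm_command", "data": {
  "increments": [
    {"gripper": 0,"dx": 0,"dy": -0.05,"dz": 0,"twist": 0},
    {"gripper": 0,"dx": 0,"dy": -0.05,"dz": 0,"twist": 0},
    {"gripper": 0,"dx": 0,"dy": -0.05,"dz": 0,"twist": 0},
    {"gripper": 0,"dx": 0,"dy": -0.05,"dz": 0,"twist": 0},
    {"gripper": 0,"dx": 0,"dy": 0,"dz": 0,"twist": 0},
    {"gripper": 0,"dx": 0,"dy": 0,"dz": 0,"twist": 0},
    {"gripper": 0,"dx": 0,"dy": 0,"dz": 0,"twist": 0},
    {"gripper": 0,"dx": 0,"dy": 0,"dz": 0,"twist": 0},
    {"gripper": 0,"dx": 0,"dy": 0,"dz": 0,"twist": 0},
    {"gripper": 0,"dx": 0,"dy": 0,"dz": 0,"twist": 0}
  ]
}}

```text
time: 30.8
eef_pos: [448.2, 307.1, 39.2]
tcp_rot: [179.5, -0.1, -69.2]
wrist_force: [-19.2, -4.2, 11.6]
opening: 13.0
grip_force: 61.2
```

>>> {"op": "arm_command", "data": {
  "increments": [
    {"gripper": 0.5,"dx": 0,"dy": 0,"dz": 0,"twist": 0},
    {"gripper": 0.5,"dx": 0,"dy": 0.12,"dz": 0,"twist": 0},
    {"gripper": 0.5,"dx": 0,"dy": 0,"dz": 0,"twist": 0},
    {"gripper": 0.5,"dx": 0,"dy": 0,"dz": 0,"twist": 0},
    {"gripper": 0.5,"dx": 0,"dy": 0,"dz": -0.4,"twist": 0},
    {"gripper": 0.5,"dx": 0,"dy": 0,"dz": -0.7,"twist": 0},
    {"gripper": 0.5,"dx": 0,"dy": 0,"dz": -1,"twist": 0},
    {"gripper": 0.5,"dx": 0,"dy": 0,"dz": -1,"twist": 0},
    {"gripper": 0.5,"dx": 0,"dy": 0,"dz": -1,"twist": 0},
    {"gripper": 0.5,"dx": 0,"dy": 0,"dz": -0.9,"twist": 0}
  ]
}}

```text
time: 31.63
eef_pos: [450.0, 308.3, 192.0]
tcp_rot: [-179.9, 0.0, -69.2]
wrist_force: [0.8, 0.4, -0.6]
opening: 42.7
grip_force: 0.0
```

```bash
python3 - <<'E'
from h import *
S={n:snap(n) for n in("scene","side","wrist")}
st=monitor.state();print(st["eef_pos"],st["tcp_rot"],st["opening"]);a=np.radians(20.5);R=np.array([[np.cos(a),np.sin(a)],[-np.sin(a),np.cos(a)]])
for t,z in (("plate_wide",10),("plate_mid",10),("clamp_tip",123)):
  for n,s in S.items(): print(t,n,[(round(b["p"],2),np.round(b["position"]),(R@(atz(b["position"],s,z)[:2]-O)).round()) for b in nets.pinpoint(t,s) if b["p"]>.3])
plan([*dock(36,0),195],-69.4)
E
```

```text
[450.78834759 309.26699689 192.40045786] [-1.79679537e+02  1.42005782e-01 -6.92303083e+01] 42.416808801790815
plate_wide scene [(0.86, array([406., 253.]), array([-46., -72.])), (0.82, array([486., 206.]), array([-245.,  112.])), (0.36, array([432., 276.]), array([-1.,  1.]))]
plate_wide side [(0.85, array([229., 180.]), array([-240.,  106.])), (0.84, array([299., 184.]), array([-47., -76.])), (0.63, array([429., 291.]), array([ -51., -688.]))]
plate_wide wrist [(0.85, array([333.,  89.]), array([-53., -76.])), (0.38, array([131., 161.]), array([189.,  -4.]))]
plate_mid scene [(0.82, array([445., 261.]), array([-50.,  26.]))]
plate_mid side [(0.45, array([284., 176.]), array([-61.,   7.]))]
plate_mid wrist [(0.81, array([328., 174.]), array([-49.,  13.]))]
clamp_tip scene [(0.65, array([441., 270.]), array([32.,  4.]))]
clamp_tip side [(0.54, array([301., 142.]), array([28., 12.]))]
clamp_tip wrist []
n 10 dx 0.045 dy -0.285 dz -0.020 twist 0.003
```

>>> {"op": "arm_command", "data": {
  "increments": [
    {"gripper": 0.5,"dx": 0.05,"dy": -0.35,"dz": 0,"twist": 0},
    {"gripper": 0.5,"dx": 0.05,"dy": -0.45,"dz": 0,"twist": 0},
    {"gripper": 0.5,"dx": 0.05,"dy": -0.45,"dz": 0,"twist": 0},
    {"gripper": 0.5,"dx": 0.1,"dy": -0.45,"dz": 0,"twist": 0},
    {"gripper": 0.5,"dx": 0.1,"dy": -0.45,"dz": 0,"twist": 0},
    {"gripper": 0.5,"dx": 0.1,"dy": -0.4,"dz": 0,"twist": 0},
    {"gripper": 0.5,"dx": 0,"dy": -0.3,"dz": 0,"twist": 0},
    {"gripper": 0.5,"dx": 0,"dy": 0,"dz": 0,"twist": 0},
    {"gripper": 0.5,"dx": 0,"dy": 0,"dz": 0,"twist": 0},
    {"gripper": 0.5,"dx": 0,"dy": 0,"dz": 0,"twist": 0}
  ]
}}

```text
time: 33.07
eef_pos: [533.7, 325.8, 189.5]
tcp_rot: [180.0, -0.0, -69.2]
wrist_force: [0.1, 0.8, 0.2]
opening: 42.7
grip_force: 0.0
```

```bash
python3 - <<'E'
from h import *
s=snap("wrist")
st=monitor.state();print(st["eef_pos"]);a=np.radians(20.5);R=np.array([[np.cos(a),np.sin(a)],[-np.sin(a),np.cos(a)]])
print(R@(np.array(st["eef_pos"][:2])-O))
g=cv2.GaussianBlur(s["image"].max(2),(3,3),0)
n,lab,stt,c=cv2.connectedComponentsWithStats((g<60).astype(np.uint8))
for i in range(1,n):
    if 150<stt[i,4]<6000: print(stt[i],c[i].round(1),(R@(atz(c[i],s,123)[:2]-O)).round(1))
print([(round(b["p"],2),np.round(b["position"]),(R@(atz(b["position"],s,123)[:2]-O)).round(1)) for b in nets.pinpoint("clamp_tip",s)])
E
```

```text
[533.67109154 325.80240423 189.77101067]
[35.74126983  0.30485342]
[405  87  22  40 779] [415.6 106.5] [-24.1 -73.9]
[307 198  34  34 872] [323.4 214.2] [36.4  1.1]
[(0.67, array([323., 217.]), array([36.7,  2.9]))]
```

>>> {"op": "arm_command", "data": {
  "increments": [
    {"gripper": 0.5,"dx": 0,"dy": -0.02,"dz": 0.35,"twist": 0},
    {"gripper": 0.5,"dx": 0,"dy": 0,"dz": 0.45,"twist": 0},
    {"gripper": 0.5,"dx": 0,"dy": 0,"dz": 0.45,"twist": 0},
    {"gripper": 0.5,"dx": 0,"dy": 0,"dz": 0.4,"twist": 0},
    {"gripper": 0.5,"dx": 0,"dy": 0,"dz": 0.35,"twist": 0},
    {"gripper": 0.5,"dx": 0,"dy": 0,"dz": 0.25,"twist": 0},
    {"gripper": 0.5,"dx": 0,"dy": 0,"dz": 0.1,"twist": 0},
    {"gripper": 0.5,"dx": 0,"dy": -0.15,"dz": 0,"twist": 0},
    {"gripper": 0.5,"dx": 0,"dy": -0.25,"dz": 0,"twist": 0},
    {"gripper": 0.5,"dx": 0,"dy": -0.25,"dz": 0,"twist": 0}
  ]
}}

```text
time: 34.0
eef_pos: [553.7, 333.4, 120.2]
tcp_rot: [-179.9, 0.0, -69.2]
wrist_force: [-1.9, -0.4, 1.7]
opening: 42.4
grip_force: 0.8
```

>>> {"op": "arm_command", "data": {
  "increments": [
    {"gripper": 0.5,"dx": 0,"dy": -0.25,"dz": 0,"twist": 0},
    {"gripper": 0.5,"dx": 0,"dy": -0.25,"dz": 0,"twist": 0},
    {"gripper": 0.5,"dx": 0,"dy": -0.25,"dz": 0,"twist": 0},
    {"gripper": 0.5,"dx": 0,"dy": -0.25,"dz": 0,"twist": 0},
    {"gripper": 0.5,"dx": 0,"dy": -0.25,"dz": 0,"twist": 0},
    {"gripper": 0.5,"dx": 0,"dy": -0.25,"dz": 0,"twist": 0},
    {"gripper": 0.5,"dx": 0,"dy": -0.25,"dz": 0,"twist": 0},
    {"gripper": 0.5,"dx": 0,"dy": -0.2,"dz": 0,"twist": 0},
    {"gripper": 0.5,"dx": 0,"dy": -0.1,"dz": 0,"twist": 0},
    {"gripper": 0.5,"dx": 0,"dy": 0,"dz": 0,"twist": 0}
  ]
}}

```text
time: 34.83
eef_pos: [611.1, 355.1, 118.7]
tcp_rot: [180.0, -0.0, -69.2]
wrist_force: [0.4, 0.8, 1.1]
opening: 42.9
grip_force: 0.0
```

>>> {"op": "arm_command", "data": {
  "increments": [
    {"gripper": 0.5,"dx": 0,"dy": -0.05,"dz": 0,"twist": 0},
    {"gripper": 0.5,"dx": 0,"dy": -0.05,"dz": 0,"twist": 0},
    {"gripper": 0.5,"dx": 0,"dy": -0.05,"dz": 0,"twist": 0},
    {"gripper": 0.5,"dx": 0,"dy": -0.05,"dz": 0,"twist": 0},
    {"gripper": 0.5,"dx": 0,"dy": -0.03,"dz": 0,"twist": 0},
    {"gripper": 0.5,"dx": 0,"dy": 0,"dz": 0,"twist": 0},
    {"gripper": 0.5,"dx": 0,"dy": 0,"dz": 0,"twist": 0},
    {"gripper": 0.5,"dx": 0,"dy": 0,"dz": 0,"twist": 0},
    {"gripper": 0.5,"dx": 0,"dy": 0,"dz": 0,"twist": 0},
    {"gripper": 0.5,"dx": 0,"dy": 0,"dz": 0,"twist": 0}
  ]
}}

```text
time: 35.67
eef_pos: [614.1, 356.2, 119.0]
tcp_rot: [179.6, -0.0, -69.2]
wrist_force: [-9.2, -2.6, 4.3]
opening: 42.8
grip_force: 5.2
```

Lever is against the rear stop. I'll back off, lift and go to the pots.

>>> {"op": "arm_command", "data": {
  "increments": [
    {"gripper": 0.5,"dx": 0,"dy": 0.25,"dz": 0,"twist": 0},
    {"gripper": 0.5,"dx": 0,"dy": 0,"dz": -0.4,"twist": 0},
    {"gripper": 0.5,"dx": 0,"dy": 0,"dz": -0.8,"twist": 0},
    {"gripper": 0.5,"dx": 0,"dy": 0,"dz": -1,"twist": 0},
    {"gripper": 0.5,"dx": 0,"dy": 0.2,"dz": -1,"twist": 0},
    {"gripper": 0.5,"dx": 0.3,"dy": 0.4,"dz": -0.8,"twist": 0},
    {"gripper": 0.5,"dx": 0.6,"dy": 0.4,"dz": -0.7,"twist": 0},
    {"gripper": 0.8,"dx": 0.8,"dy": 0.3,"dz": -0.6,"twist": 0},
    {"gripper": 0.9,"dx": 0.9,"dy": 0.3,"dz": -0.4,"twist": 0},
    {"gripper": 1,"dx": 0.9,"dy": 0.3,"dz": -0.3,"twist": 0}
  ]
}}

```text
time: 36.5
eef_pos: [594.1, 235.5, 301.8]
tcp_rot: [-179.8, 0.0, -69.2]
wrist_force: [0.6, -0.2, 0.2]
opening: 77.1
grip_force: 0.0
```

```bash
python3 - <<'E'
from h import *
S={n:snap(n) for n in("scene","side","wrist")}
print(monitor.state()["eef_pos"])
a=np.radians(20.5);R=np.array([[np.cos(a),np.sin(a)],[-np.sin(a),np.cos(a)]])
for n,s in S.items():
  for t,z in (("clamp_tip",123),("plate_wide",10),("plate_mid",10)):print(n,t,[(round(b["p"],2),(R@(atz(b["position"],s,z)[:2]-O)).round(1)) for b in nets.pinpoint(t,s)if b["p"]>.3])
plan([450,-280,290],-45,18)
E
```

```text
[594.59601    234.65235511 301.67340069]
scene clamp_tip [(0.61, array([113.8,   0.5]))]
scene plate_wide [(0.67, array([-247.7,  109.5])), (0.63, array([-48.7, -75.1]))]
scene plate_mid [(0.78, array([-49.4,  14.8]))]
side clamp_tip [(0.5, array([-134.7, -744.8])), (0.42, array([126.7,  21.1]))]
side plate_wide [(0.69, array([-249.3,  113. ])), (0.6, array([-39.7, -69.7]))]
side plate_mid [(0.77, array([-62.2,   0.3]))]
wrist clamp_tip []
wrist plate_wide [(0.86, array([-51.1, -76. ])), (0.81, array([-239.2,   97.3]))]
wrist plate_mid [(0.84, array([-48.9,  14.2]))]
n 18 dx 0.672 dy 0.741 dz 0.016 twist -0.195
```

>>> {"op": "arm_command", "data": {
  "increments": [
    {"gripper": 1,"dx": 0.67,"dy": 0.74,"dz": 0.016,"twist": -0.195},
    {"gripper": 1,"dx": 0.67,"dy": 0.74,"dz": 0.016,"twist": -0.195},
    {"gripper": 1,"dx": 0.67,"dy": 0.74,"dz": 0.016,"twist": -0.195},
    {"gripper": 1,"dx": 0.67,"dy": 0.74,"dz": 0.016,"twist": -0.195},
    {"gripper": 1,"dx": 0.67,"dy": 0.74,"dz": 0.016,"twist": -0.195},
    {"gripper": 1,"dx": 0.67,"dy": 0.74,"dz": 0.016,"twist": -0.195},
    {"gripper": 1,"dx": 0.67,"dy": 0.74,"dz": 0.016,"twist": -0.195},
    {"gripper": 1,"dx": 0.67,"dy": 0.74,"dz": 0.016,"twist": -0.195},
    {"gripper": 1,"dx": 0.67,"dy": 0.74,"dz": 0.016,"twist": -0.195},
    {"gripper": 1,"dx": 0.67,"dy": 0.74,"dz": 0.016,"twist": -0.195}
  ]
}}

```text
time: 37.93
eef_pos: [485.9, -43.7, 294.6]
tcp_rot: [-180.0, -0.0, -55.7]
wrist_force: [0.7, 0.1, -0.4]
opening: 85.7
grip_force: 0.0
```

>>> {"op": "arm_command", "data": {
  "increments": [
    {"gripper": 1,"dx": 0.67,"dy": 0.74,"dz": 0.016,"twist": -0.195},
    {"gripper": 1,"dx": 0.67,"dy": 0.74,"dz": 0.016,"twist": -0.195},
    {"gripper": 1,"dx": 0.67,"dy": 0.74,"dz": 0.016,"twist": -0.195},
    {"gripper": 1,"dx": 0.67,"dy": 0.74,"dz": 0.016,"twist": -0.195},
    {"gripper": 1,"dx": 0.67,"dy": 0.74,"dz": 0.016,"twist": -0.195},
    {"gripper": 1,"dx": 0.67,"dy": 0.74,"dz": 0.016,"twist": -0.195},
    {"gripper": 1,"dx": 0.67,"dy": 0.74,"dz": 0.016,"twist": -0.195},
    {"gripper": 1,"dx": 0.67,"dy": 0.74,"dz": 0.016,"twist": -0.195},
    {"gripper": 1,"dx": 0,"dy": 0,"dz": 0,"twist": 0},
    {"gripper": 1,"dx": 0,"dy": 0,"dz": 0,"twist": 0}
  ]
}}

```text
time: 38.77
eef_pos: [449.1, -280.0, 290.0]
tcp_rot: [180.0, 0.1, -45.2]
wrist_force: [-0.1, -0.1, -0.1]
opening: 85.7
grip_force: 0.0
```

```bash
python3 - <<'E'
from h import *
for i in range(6): s=snap("wrist")
s=snap("wrist","w10.png")
st=monitor.state();print(st["eef_pos"],st["tcp_rot"],np.round(st["q"]))
print([(round(b["p"],2),np.round(b["position"]),atz(b["position"],s,0)[:2].round()) for b in nets.pinpoint("pot1",s)])
print([(round(b["p"],2),np.round(b["position"]),atz(b["position"],s,0)[:2].round()) for b in nets.pinpoint("stand",s)])
cv2.imwrite("pics/c10.png",s["image"][:,:,::-1])
E
```

```text
[ 449.55526761 -278.21278259  290.83726422] [-1.79986030e+02 -2.16935026e-02 -4.50152847e+01] [-15.  12.  10.  -0. -88.  60.]
[(0.92, array([269.,  91.]), array([ 569., -293.])), (0.76, array([355., 185.]), array([ 392., -283.])), (0.58, array([411., 230.]), array([ 279., -297.]))]
[(0.79, array([376.,  67.]), array([ 491., -421.]))]
```

View pics/c10.png

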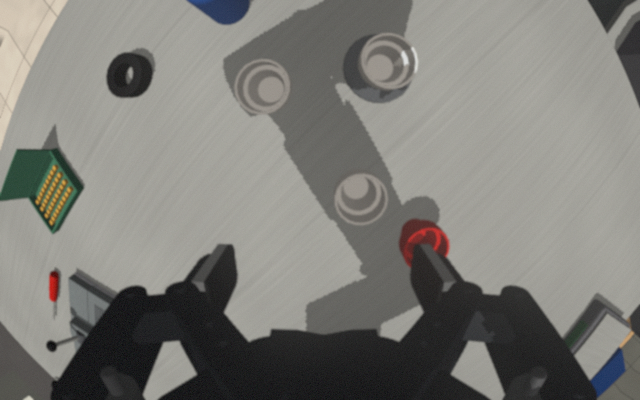

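The white pots' rims are centred near (262,87) and (361,199), and the stand pot's rim near (389,62). The red pot is at (424,243).

```bash
python3 - <<'E'
from h import *
s=snap("wrist");print(monitor.state()["eef_pos"])
for n,p,z in [("p1",(262,87),70),("p2",(361,199),70),("stand",(389,62),80),("p1b",(269.5,90),3),("p2b",(355,187),3),("standb",(380,67),13)]: print(n,atz(p,s,z).round(1))
S=snap("scene");D=snap("side")
for q in(S,D): print([(round(b["p"],2),atz(b["position"],q,0)[:2].round()) for b in nets.pinpoint("stand",q)],[(round(b["p"],2),atz(b["position"],q,0)[:2].round()) for b in nets.pinpoint("pot1",q)])
plan([389,-283,130],-45)
E
```

```text
[ 449.47170805 -278.54578232  290.72845967]
p1 [ 567.7 -297.1   70. ]
p2 [ 391.6 -284.4   70. ]
stand [ 486.6 -418.1   80. ]
p1b [ 569.7 -295.1    3. ]
p2b [ 390.1 -282.1    3. ]
standb [ 487.2 -421.4   13. ]
[(0.75, array([ 493., -418.])), (0.45, array([ 748., -172.]))] [(0.96, array([ 269., -304.])), (0.94, array([ 579., -296.])), (0.76, array([ 395., -289.]))]
[(0.65, array([ 491., -418.])), (0.37, array([ 392., -280.]))] [(0.9, array([ 574., -295.])), (0.78, array([ 274., -300.])), (0.6, array([ 389., -280.])), (0.27, array([454., 338.]))]
n 10 dx -0.133 dy 0.152 dz 0.535 twist -0.001
```

>>> {"op": "arm_command", "data": {
  "increments": [
    {"gripper": 1,"dx": -0.15,"dy": 0.17,"dz": 0.6,"twist": 0},
    {"gripper": 1,"dx": -0.15,"dy": 0.17,"dz": 0.6,"twist": 0},
    {"gripper": 1,"dx": -0.15,"dy": 0.17,"dz": 0.7,"twist": 0},
    {"gripper": 1,"dx": -0.15,"dy": 0.17,"dz": 0.7,"twist": 0},
    {"gripper": 1,"dx": -0.15,"dy": 0.17,"dz": 0.7,"twist": 0},
    {"gripper": 1,"dx": -0.15,"dy": 0.17,"dz": 0.7,"twist": 0},
    {"gripper": 1,"dx": -0.15,"dy": 0.17,"dz": 0.6,"twist": 0},
    {"gripper": 1,"dx": -0.15,"dy": 0.17,"dz": 0.4,"twist": 0},
    {"gripper": 1,"dx": -0.07,"dy": 0.12,"dz": 0.3,"twist": 0},
    {"gripper": 1,"dx": 0,"dy": 0,"dz": 0.06,"twist": 0}
  ]
}}

```text
time: 40.4
eef_pos: [389.6, -283.1, 128.4]
tcp_rot: [179.9, 0.1, -45.1]
wrist_force: [0.1, -0.1, 0.8]
opening: 85.6
grip_force: 0.0
```

```bash
cat > pot.py <<'E'
from h import *
# fit rim circle (r=31.2, known z): maximise edge strength along projected rim outer circle
from scipy.optimize import minimize
def rim(s,x0,z,rr=33):
    g=cv2.GaussianBlur(cv2.cvtColor(s["image"],cv2.COLOR_RGB2GRAY),(3,3),0).astype(np.float32)
    th=np.linspace(0,2*np.pi,72,endpoint=False)
    def smp(x,y,rad):
        q=np.array([proj((x+rad*np.cos(t),y+rad*np.sin(t),z),s) for t in th],np.float32)
        return cv2.remap(g,q[:,0].reshape(1,-1),q[:,1].reshape(1,-1),cv2.INTER_LINEAR,borderMode=cv2.BORDER_REPLICATE)[0]
    def sc(x,y): return np.median(smp(x,y,31.2)-smp(x,y,36))+np.median(smp(x,y,31.2)-smp(x,y,26.5))
    best=max((sc(x0[0]+a,x0[1]+b),a,b) for a in range(-12,13,2) for b in range(-12,13,2))
    b2=max((sc(x0[0]+best[1]+a,x0[1]+best[2]+b),best[1]+a,best[2]+b) for a in np.arange(-2,2.1,.5) for b in np.arange(-2,2.1,.5))
    return round(float(b2[0]),1),x0[0]+b2[1],x0[1]+b2[2]
E
python3 - <<'E'
from pot import *
for i in range(4): s=snap("wrist")
st=monitor.state();print(st["eef_pos"])
print(rim(s,(391,-283),70))
print([(round(b["p"],2),np.round(b["position"]),atz(b["position"],s,0)[:2].round()) for b in nets.pinpoint("pot1",s)])
E
```

```text
[ 391.95294374 -283.7047564   130.7475551 ]
(87.0, np.float64(391.5), np.float64(-283.5))
[(0.84, array([416., 258.]), array([ 277., -299.])), (0.77, array([191.,  47.]), array([ 570., -294.])), (0.55, array([324., 192.]), array([ 389., -282.]))]
```

>>> {"op": "arm_command", "data": {
  "increments": [
    {"gripper": 1,"dx": 0,"dy": 0,"dz": 0.3,"twist": 0},
    {"gripper": 1,"dx": 0,"dy": 0,"dz": 0.45,"twist": 0},
    {"gripper": 1,"dx": 0,"dy": 0,"dz": 0.5,"twist": 0},
    {"gripper": 1,"dx": 0,"dy": 0,"dz": 0.5,"twist": 0},
    {"gripper": 1,"dx": 0,"dy": 0,"dz": 0.5,"twist": 0},
    {"gripper": 1,"dx": 0,"dy": 0,"dz": 0.35,"twist": 0},
    {"gripper": 1,"dx": 0,"dy": 0,"dz": 0.2,"twist": 0},
    {"gripper": 1,"dx": 0,"dy": 0,"dz": 0,"twist": 0},
    {"gripper": 0.5,"dx": 0,"dy": 0,"dz": 0,"twist": 0},
    {"gripper": 0.5,"dx": 0,"dy": 0,"dz": 0,"twist": 0}
  ]
}}

```text
time: 41.48
eef_pos: [391.8, -283.9, 47.0]
tcp_rot: [-180.0, -0.1, -45.1]
wrist_force: [-1.0, 0.0, 12.2]
opening: 65.1
grip_force: 64.6
```

>>> {"op": "arm_command", "data": {
  "increments": [
    {"gripper": 0.5,"dx": 0,"dy": 0,"dz": 0,"twist": 0},
    {"gripper": 0.5,"dx": 0,"dy": 0,"dz": 0,"twist": 0},
    {"gripper": 0.5,"dx": 0,"dy": 0,"dz": 0,"twist": 0},
    {"gripper": 0.5,"dx": 0,"dy": 0,"dz": 0,"twist": 0},
    {"gripper": 0.5,"dx": 0,"dy": 0,"dz": 0,"twist": 0},
    {"gripper": 0.5,"dx": 0,"dy": 0,"dz": 0,"twist": 0},
    {"gripper": 0.5,"dx": 0,"dy": 0,"dz": -0.3,"twist": 0},
    {"gripper": 0.5,"dx": 0,"dy": 0,"dz": -0.5,"twist": 0},
    {"gripper": 0.5,"dx": 0,"dy": 0,"dz": -0.8,"twist": 0},
    {"gripper": 0.5,"dx": 0,"dy": 0,"dz": -0.9,"twist": 0}
  ]
}}

```text
time: 42.32
eef_pos: [389.7, -282.6, 120.9]
tcp_rot: [179.9, 0.2, -45.1]
wrist_force: [0.9, -0.4, -0.2]
opening: 65.0
grip_force: 66.5
```

```bash
python3 -c "
from h import *
plan([487.5,-418,160],-45)"
```

```text
n 10 dx 0.550 dy 0.088 dz -0.130 twist -0.002
```

>>> {"op": "arm_command", "data": {
  "increments": [
    {"gripper": 0.5,"dx": 0.2,"dy": 0.03,"dz": -0.5,"twist": 0},
    {"gripper": 0.5,"dx": 0.5,"dy": 0.08,"dz": -0.5,"twist": 0},
    {"gripper": 0.5,"dx": 0.7,"dy": 0.12,"dz": -0.3,"twist": 0},
    {"gripper": 0.5,"dx": 0.8,"dy": 0.13,"dz": 0,"twist": 0},
    {"gripper": 0.5,"dx": 0.8,"dy": 0.13,"dz": 0,"twist": 0},
    {"gripper": 0.5,"dx": 0.8,"dy": 0.13,"dz": 0,"twist": 0},
    {"gripper": 0.5,"dx": 0.8,"dy": 0.12,"dz": 0,"twist": 0},
    {"gripper": 0.5,"dx": 0.6,"dy": 0.09,"dz": 0,"twist": 0},
    {"gripper": 0.5,"dx": 0.3,"dy": 0.05,"dz": 0,"twist": 0},
    {"gripper": 0.5,"dx": 0,"dy": 0,"dz": 0,"twist": 0}
  ]
}}

```text
time: 43.15
eef_pos: [489.1, -419.8, 158.7]
tcp_rot: [180.0, 0.1, -45.2]
wrist_force: [-0.1, 0.3, -1.4]
opening: 65.2
grip_force: 66.5
```

```bash
python3 - <<'E'
from pot import *
for i in range(8): s=snap("wrist")
st=monitor.state();t=st["eef_pos"];print(t)
print("held",rim(s,(t[0],t[1]),t[2]-47+70))
print([(n,round(b["p"],2),np.round(b["position"]),atz(b["position"],s,0)[:2].round()) for n in("pot1","stand") for b in nets.pinpoint(n,s)])
for n in("scene","side"):
  q=snap(n);print(n,rim(q,(t[0],t[1]),t[2]-47+70),[(round(b["p"],2),atz(b["position"],q,0)[:2].round()) for b in nets.pinpoint("stand",q)])
E
```

```text
[ 488.6110129  -418.39049687  160.27146964]
held (103.8, np.float64(487.6110128951062), np.float64(-416.39049687370505))
[('pot1', 0.74, array([189., 208.]), array([ 570., -295.])), ('pot1', 0.56, array([324., 228.]), array([ 453., -384.])), ('stand', 0.73, array([324., 180.]), array([ 489., -419.]))]
scene (13.9, np.float64(485.1110128951062), np.float64(-419.89049687370505)) [(0.7, array([ 493., -419.]))]
side (7.2, np.float64(477.1110128951062), np.float64(-410.39049687370505)) [(0.85, array([ 487., -418.]))]
```

>>> {"op": "arm_command", "data": {
  "increments": [
    {"gripper": 0.5,"dx": 0,"dy": 0,"dz": 0.2,"twist": 0},
    {"gripper": 0.5,"dx": 0,"dy": 0,"dz": 0.3,"twist": 0},
    {"gripper": 0.5,"dx": 0,"dy": 0,"dz": 0.3,"twist": 0},
    {"gripper": 0.5,"dx": 0,"dy": 0,"dz": 0.3,"twist": 0},
    {"gripper": 0.5,"dx": 0,"dy": 0,"dz": 0.3,"twist": 0},
    {"gripper": 0.5,"dx": 0,"dy": 0,"dz": 0.3,"twist": 0},
    {"gripper": 0.5,"dx": 0,"dy": 0,"dz": 0.25,"twist": 0},
    {"gripper": 0.5,"dx": 0,"dy": 0,"dz": 0.2,"twist": 0},
    {"gripper": 0.5,"dx": 0,"dy": 0,"dz": 0.1,"twist": 0},
    {"gripper": 0.5,"dx": 0,"dy": 0,"dz": 0,"twist": 0}
  ]
}}

```text
time: 44.68
eef_pos: [488.5, -418.6, 91.4]
tcp_rot: [180.0, 0.1, -45.1]
wrist_force: [-0.3, 0.5, -1.4]
opening: 65.0
grip_force: 66.5
```

>>> {"op": "arm_command", "data": {
  "increments": [
    {"gripper": 0.5,"dx": 0,"dy": 0,"dz": 0.05,"twist": 0},
    {"gripper": 0.5,"dx": 0,"dy": 0,"dz": 0.05,"twist": 0},
    {"gripper": 0.5,"dx": 0,"dy": 0,"dz": 0.05,"twist": 0},
    {"gripper": 0.5,"dx": 0,"dy": 0,"dz": 0.03,"twist": 0},
    {"gripper": 0.5,"dx": 0,"dy": 0,"dz": 0,"twist": 0},
    {"gripper": 0.5,"dx": 0,"dy": 0,"dz": 0,"twist": 0},
    {"gripper": 0.5,"dx": 0,"dy": 0,"dz": 0,"twist": 0},
    {"gripper": 0.5,"dx": 0,"dy": 0,"dz": 0,"twist": 0},
    {"gripper": 0.5,"dx": 0,"dy": 0,"dz": 0,"twist": 0},
    {"gripper": 0.5,"dx": 0,"dy": 0,"dz": 0,"twist": 0}
  ]
}}

```text
time: 45.52
eef_pos: [488.8, -419.2, 87.2]
tcp_rot: [180.0, -0.0, -45.1]
wrist_force: [-0.6, -2.2, 2.0]
opening: 64.9
grip_force: 66.6
```

>>> {"op": "arm_command", "data": {
  "increments": [
    {"gripper": 0.5,"dx": 0,"dy": 0,"dz": 0.05,"twist": 0},
    {"gripper": 0.5,"dx": 0,"dy": 0,"dz": 0,"twist": 0},
    {"gripper": 0.5,"dx": 0,"dy": 0,"dz": 0,"twist": 0},
    {"gripper": 1,"dx": 0,"dy": 0,"dz": 0,"twist": 0},
    {"gripper": 1,"dx": 0,"dy": 0,"dz": 0,"twist": 0},
    {"gripper": 1,"dx": 0,"dy": 0,"dz": 0,"twist": 0},
    {"gripper": 1,"dx": 0,"dy": 0,"dz": 0,"twist": 0},
    {"gripper": 1,"dx": 0,"dy": 0,"dz": -0.4,"twist": 0},
    {"gripper": 1,"dx": 0,"dy": 0,"dz": -0.8,"twist": 0},
    {"gripper": 1,"dx": 0,"dy": 0,"dz": -1,"twist": 0}
  ]
}}

```text
time: 46.35
eef_pos: [487.7, -417.7, 149.5]
tcp_rot: [180.0, 0.3, -45.1]
wrist_force: [1.1, 0.4, 0.6]
opening: 85.6
grip_force: 0.0
```

>>> {"op": "arm_command", "data": {
  "increments": [
    {"gripper": 1,"dx": 0,"dy": 0,"dz": -0.8,"twist": 0},
    {"gripper": 1,"dx": -0.1,"dy": -0.4,"dz": -0.2,"twist": 0},
    {"gripper": 1,"dx": -0.15,"dy": -0.8,"dz": 0,"twist": 0},
    {"gripper": 1,"dx": -0.15,"dy": -0.9,"dz": 0,"twist": 0},
    {"gripper": 1,"dx": -0.2,"dy": -0.9,"dz": 0,"twist": 0},
    {"gripper": 1,"dx": -0.2,"dy": -0.8,"dz": 0,"twist": 0},
    {"gripper": 1,"dx": -0.1,"dy": -0.6,"dz": 0,"twist": 0},
    {"gripper": 1,"dx": 0,"dy": -0.3,"dz": 0,"twist": 0},
    {"gripper": 1,"dx": 0,"dy": 0,"dz": 0,"twist": 0},
    {"gripper": 1,"dx": 0,"dy": 0,"dz": 0,"twist": 0}
  ]
}}

```text
time: 47.18
eef_pos: [569.5, -300.1, 180.9]
tcp_rot: [180.0, 0.0, -45.1]
wrist_force: [-0.7, -0.4, -0.7]
opening: 85.6
grip_force: 0.0
```

```bash
python3 - <<'E'
from pot import *
for i in range(5): s=snap("wrist")
st=monitor.state();t=st["eef_pos"];print(t)
print("pot1",rim(s,(570,-297),70)); print("nested",[(z,rim(s,(488,-418),z)) for z in (80,95,110,125)])
p=rim(s,(570,-297),70); plan([p[1],p[2],47],-45,7)
q=snap("scene");w=snap("side");print("nested",[(z,rim(q,(488,-418),z)) for z in (80,95,110,125)],[(z,rim(w,(488,-418),z)) for z in (80,95,110,125)])
E
```

```text
[ 569.03533879 -301.00785909  181.38250168]
pot1 (77.0, np.float64(569.0), np.float64(-297.0))
nested [(80, (23.1, np.float64(493.5), np.float64(-416.0))), (95, (101.0, np.float64(477.0), np.float64(-421.5))), (110, (149.2, np.float64(488.5), np.float64(-419.0))), (125, (43.9, np.float64(498.5), np.float64(-414.0)))]
n 7 dx -0.014 dy -0.013 dz 0.640 twist -0.003
nested [(80, (12.4, np.float64(486.5), np.float64(-431.0))), (95, (18.2, np.float64(478.0), np.float64(-430.0))), (110, (19.6, np.float64(486.0), np.float64(-418.0))), (125, (21.4, np.float64(497.0), np.float64(-406.5)))] [(80, (10.5, np.float64(486.5), np.float64(-423.0))), (95, (57.2, np.float64(492.5), np.float64(-406.5))), (110, (56.7, np.float64(488.5), np.float64(-417.5))), (125, (52.9, np.float64(482.0), np.float64(-430.0)))]
```

The nested pot's rim fits best at z = 110 in the views, so it is seated. Now the second pot.

>>> {"op": "arm_command", "data": {
  "increments": [
    {"gripper": 1,"dx": -0.09,"dy": -0.09,"dz": 0.4,"twist": 0},
    {"gripper": 1,"dx": 0,"dy": 0,"dz": 0.7,"twist": 0},
    {"gripper": 1,"dx": 0,"dy": 0,"dz": 0.8,"twist": 0},
    {"gripper": 1,"dx": 0,"dy": 0,"dz": 0.6,"twist": 0},
    {"gripper": 1,"dx": 0,"dy": 0,"dz": 0.6,"twist": 0},
    {"gripper": 1,"dx": 0,"dy": 0,"dz": 0.6,"twist": 0},
    {"gripper": 1,"dx": 0,"dy": 0,"dz": 0.5,"twist": 0},
    {"gripper": 1,"dx": 0,"dy": 0,"dz": 0.28,"twist": 0},
    {"gripper": 1,"dx": 0,"dy": 0,"dz": 0,"twist": 0},
    {"gripper": 1,"dx": 0,"dy": 0,"dz": 0,"twist": 0}
  ]
}}

```text
time: 48.37
eef_pos: [569.6, -296.7, 47.3]
tcp_rot: [180.0, -0.0, -45.1]
wrist_force: [-0.6, -1.5, 0.3]
opening: 85.6
grip_force: 0.0
```

>>> {"op": "arm_command", "data": {
  "increments": [
    {"gripper": 0.5,"dx": 0,"dy": 0,"dz": 0,"twist": 0},
    {"gripper": 0.5,"dx": 0,"dy": 0,"dz": 0,"twist": 0},
    {"gripper": 0.5,"dx": 0,"dy": 0,"dz": 0,"twist": 0},
    {"gripper": 0.5,"dx": 0,"dy": 0,"dz": 0,"twist": 0},
    {"gripper": 0.5,"dx": 0,"dy": 0,"dz": 0,"twist": 0},
    {"gripper": 0.5,"dx": 0,"dy": 0,"dz": 0,"twist": 0},
    {"gripper": 0.5,"dx": 0,"dy": 0,"dz": 0,"twist": 0},
    {"gripper": 0.5,"dx": 0,"dy": 0,"dz": 0,"twist": 0},
    {"gripper": 0.5,"dx": 0,"dy": 0,"dz": 0,"twist": 0},
    {"gripper": 0.5,"dx": 0,"dy": 0,"dz": 0,"twist": 0}
  ]
}}

```text
time: 49.2
eef_pos: [570.7, -297.0, 48.9]
tcp_rot: [-179.9, -0.2, -45.1]
wrist_force: [-0.1, -0.1, 5.4]
opening: 63.4
grip_force: 66.5
```

>>> {"op": "arm_command", "data": {
  "increments": [
    {"gripper": 0.5,"dx": 0,"dy": 0,"dz": -0.4,"twist": 0},
    {"gripper": 0.5,"dx": 0,"dy": 0,"dz": -0.8,"twist": 0},
    {"gripper": 0.5,"dx": 0,"dy": 0,"dz": -0.9,"twist": 0},
    {"gripper": 0.5,"dx": 0,"dy": 0,"dz": -0.9,"twist": 0},
    {"gripper": 0.5,"dx": 0,"dy": 0,"dz": -0.8,"twist": 0},
    {"gripper": 0.5,"dx": 0,"dy": 0,"dz": -0.7,"twist": 0},
    {"gripper": 0.5,"dx": 0,"dy": 0,"dz": -0.3,"twist": 0},
    {"gripper": 0.5,"dx": 0,"dy": 0,"dz": 0,"twist": 0},
    {"gripper": 0.5,"dx": 0,"dy": 0,"dz": 0,"twist": 0},
    {"gripper": 0.5,"dx": 0,"dy": 0,"dz": 0,"twist": 0}
  ]
}}

```text
time: 50.03
eef_pos: [568.8, -295.7, 188.7]
tcp_rot: [179.9, 0.2, -45.1]
wrist_force: [-1.4, 0.3, -1.8]
opening: 63.6
grip_force: 66.2
```

```bash
python3 -c "
from h import *
print(monitor.state()['eef_pos']);plan([488.3,-418.3,190],-45)"
```

```text
[ 568.7626096  -295.74006554  188.69947535]
n 10 dx 0.100 dy 0.478 dz -0.004 twist -0.001
```

>>> {"op": "arm_command", "data": {
  "increments": [
    {"gripper": 0.5,"dx": 0.05,"dy": 0.25,"dz": 0,"twist": 0},
    {"gripper": 0.5,"dx": 0.1,"dy": 0.45,"dz": 0,"twist": 0},
    {"gripper": 0.5,"dx": 0.15,"dy": 0.65,"dz": 0,"twist": 0},
    {"gripper": 0.5,"dx": 0.15,"dy": 0.7,"dz": 0,"twist": 0},
    {"gripper": 0.5,"dx": 0.15,"dy": 0.7,"dz": 0,"twist": 0},
    {"gripper": 0.5,"dx": 0.15,"dy": 0.7,"dz": 0,"twist": 0},
    {"gripper": 0.5,"dx": 0.1,"dy": 0.6,"dz": 0,"twist": 0},
    {"gripper": 0.5,"dx": 0.1,"dy": 0.45,"dz": 0,"twist": 0},
    {"gripper": 0.5,"dx": 0.05,"dy": 0.25,"dz": 0,"twist": 0},
    {"gripper": 0.5,"dx": 0,"dy": 0.03,"dz": 0,"twist": 0}
  ]
}}

```text
time: 50.87
eef_pos: [487.9, -420.2, 190.5]
tcp_rot: [180.0, 0.0, -45.2]
wrist_force: [-0.6, -0.2, -1.6]
opening: 62.9
grip_force: 66.2
```

```bash
python3 - <<'E'
from pot import *
for i in range(10): s=snap("wrist")
st=monitor.state();t=st["eef_pos"];print(t)
for dz in(-8,-4,0,4): print("held",dz,rim(s,(t[0],t[1]),t[2]-48+70+dz))
for n in("scene","side"):
  q=snap(n);print(n,[(z,rim(q,(488,-418),z)) for z in(110,t[2]+22)])
E
```

```text
[ 489.53322156 -418.41366207  191.01017043]
held -8 (86.5, np.float64(485.5332215613626), np.float64(-413.91366206561645))
held -4 (120.1, np.float64(487.0332215613626), np.float64(-414.91366206561645))
held 0 (95.5, np.float64(488.5332215613626), np.float64(-416.91366206561645))
held 4 (43.7, np.float64(487.5332215613626), np.float64(-414.91366206561645))
scene [(110, (7.2, np.float64(484.0), np.float64(-419.0))), (np.float64(213.0101704256941), (14.6, np.float64(487.0), np.float64(-418.0)))]
side [(110, (17.2, np.float64(487.5), np.float64(-418.5))), (np.float64(213.0101704256941), (7.6, np.float64(480.0), np.float64(-407.5)))]
```

>>> {"op": "arm_command", "data": {
  "increments": [
    {"gripper": 0.5,"dx": 0.03,"dy": 0,"dz": 0.2,"twist": 0},
    {"gripper": 0.5,"dx": 0,"dy": 0,"dz": 0.3,"twist": 0},
    {"gripper": 0.5,"dx": 0,"dy": 0,"dz": 0.3,"twist": 0},
    {"gripper": 0.5,"dx": 0,"dy": 0,"dz": 0.3,"twist": 0},
    {"gripper": 0.5,"dx": 0,"dy": 0,"dz": 0.3,"twist": 0},
    {"gripper": 0.5,"dx": 0,"dy": 0,"dz": 0.3,"twist": 0},
    {"gripper": 0.5,"dx": 0,"dy": 0,"dz": 0.25,"twist": 0},
    {"gripper": 0.5,"dx": 0,"dy": 0,"dz": 0.18,"twist": 0},
    {"gripper": 0.5,"dx": 0,"dy": 0,"dz": 0.1,"twist": 0},
    {"gripper": 0.5,"dx": 0,"dy": 0,"dz": 0,"twist": 0}
  ]
}}

```text
time: 52.3
eef_pos: [489.6, -419.3, 123.3]
tcp_rot: [180.0, 0.1, -45.1]
wrist_force: [-0.5, -0.4, -1.4]
opening: 63.5
grip_force: 66.2
```

>>> {"op": "arm_command", "data": {
  "increments": [
    {"gripper": 0.5,"dx": 0,"dy": 0,"dz": 0.05,"twist": 0},
    {"gripper": 0.5,"dx": 0,"dy": 0,"dz": 0.05,"twist": 0},
    {"gripper": 0.5,"dx": 0,"dy": 0,"dz": 0.05,"twist": 0},
    {"gripper": 0.5,"dx": 0,"dy": 0,"dz": 0.03,"twist": 0},
    {"gripper": 0.5,"dx": 0,"dy": 0,"dz": 0,"twist": 0},
    {"gripper": 0.5,"dx": 0,"dy": 0,"dz": 0,"twist": 0},
    {"gripper": 0.5,"dx": 0,"dy": 0,"dz": 0,"twist": 0},
    {"gripper": 0.5,"dx": 0,"dy": 0,"dz": 0,"twist": 0},
    {"gripper": 0.5,"dx": 0,"dy": 0,"dz": 0,"twist": 0},
    {"gripper": 0.5,"dx": 0,"dy": 0,"dz": 0,"twist": 0}
  ]
}}

```text
time: 53.13
eef_pos: [490.0, -419.6, 119.1]
tcp_rot: [-180.0, -0.0, -45.1]
wrist_force: [-1.2, 0.6, 1.8]
opening: 63.7
grip_force: 66.5
```

Contact at the expected height. I'll press slightly, release and rise.

>>> {"op": "arm_command", "data": {
  "increments": [
    {"gripper": 0.5,"dx": 0,"dy": 0,"dz": 0.05,"twist": 0},
    {"gripper": 0.5,"dx": 0,"dy": 0,"dz": 0.03,"twist": 0},
    {"gripper": 0.5,"dx": 0,"dy": 0,"dz": 0,"twist": 0},
    {"gripper": 1,"dx": 0,"dy": 0,"dz": 0,"twist": 0},
    {"gripper": 1,"dx": 0,"dy": 0,"dz": 0,"twist": 0},
    {"gripper": 1,"dx": 0,"dy": 0,"dz": 0,"twist": 0},
    {"gripper": 1,"dx": 0,"dy": 0,"dz": 0,"twist": 0},
    {"gripper": 1,"dx": 0,"dy": 0,"dz": -0.4,"twist": 0},
    {"gripper": 1,"dx": 0,"dy": 0,"dz": -0.8,"twist": 0},
    {"gripper": 1,"dx": 0,"dy": 0,"dz": -1,"twist": 0}
  ]
}}

```text
time: 53.97
eef_pos: [488.7, -418.7, 180.3]
tcp_rot: [179.9, 0.3, -45.1]
wrist_force: [1.5, -1.0, 0.4]
opening: 85.2
grip_force: 0.0
```

>>> {"op": "arm_command", "data": {
  "increments": [
    {"gripper": 1,"dx": 0,"dy": 0,"dz": -1,"twist": 0},
    {"gripper": 1,"dx": 0,"dy": 0,"dz": -1,"twist": 0},
    {"gripper": 1,"dx": -0.5,"dy": -0.2,"dz": -0.8,"twist": 0},
    {"gripper": 1,"dx": -0.9,"dy": -0.3,"dz": 0,"twist": 0},
    {"gripper": 1,"dx": -0.9,"dy": -0.3,"dz": 0,"twist": 0},
    {"gripper": 1,"dx": -0.9,"dy": -0.3,"dz": 0,"twist": 0},
    {"gripper": 1,"dx": -0.5,"dy": -0.2,"dz": 0,"twist": 0},
    {"gripper": 1,"dx": 0,"dy": 0,"dz": 0,"twist": 0},
    {"gripper": 1,"dx": 0,"dy": 0,"dz": 0,"twist": 0},
    {"gripper": 1,"dx": 0,"dy": 0,"dz": 0,"twist": 0}
  ]
}}

```text
time: 54.8
eef_pos: [439.3, -313.6, 266.1]
tcp_rot: [180.0, 0.0, -45.1]
wrist_force: [-0.4, -0.2, -0.2]
opening: 85.4
grip_force: 0.0
```

```bash
python3 - <<'E'
from pot import *
for i in range(5): s=snap("wrist")
Q={"wrist":s,"scene":snap("scene"),"side":snap("side")}
print(monitor.state()["eef_pos"],monitor.state()["time"])
a=np.radians(20.5);R=np.array([[np.cos(a),np.sin(a)],[-np.sin(a),np.cos(a)]])
for n,q in Q.items():
    print(n,[(z,tuple(map(float,rim(q,(488,-418),z)))) for z in(125,132,140,148,155)])
    print([(round(b["p"],2),atz(b["position"],q,0)[:2].round()) for b in nets.pinpoint("pot1",q) if b["p"]>.3])
    for t,z in (("clamp_tip",123),("plate_wide",10),("plate_mid",10)):print(n,t,[(round(b["p"],2),(R@(atz(b["position"],q,z)[:2]-O)).round(1)) for b in nets.pinpoint(t,q)if b["p"]>.3])
E
```

```text
[ 439.17415125 -313.66186069  265.93513816] 55.15
wrist [(125, (58.3, 491.0, -423.5)), (132, (64.5, 490.0, -422.5)), (140, (70.8, 489.5, -420.0)), (148, (56.4, 489.5, -417.5)), (155, (28.5, 489.0, -415.5))]
[(0.75, array([ 490., -427.])), (0.73, array([ 278., -296.]))]
wrist clamp_tip [(0.63, array([104.8, -14.2]))]
wrist plate_wide []
wrist plate_mid []
scene [(125, (10.9, 474.5, -432.0)), (132, (11.3, 483.5, -429.5)), (140, (11.4, 488.0, -422.0)), (148, (11.7, 488.0, -412.0)), (155, (11.8, 492.5, -406.0))]
[(0.73, array([ 468., -447.])), (0.71, array([ 269., -288.])), (0.64, array([ 461., -472.]))]
scene clamp_tip [(0.49, array([107. ,   0.8]))]
scene plate_wide [(0.93, array([-49.9, -73. ])), (0.86, array([-235. ,  112.8]))]
scene plate_mid [(0.61, array([ -28. , -687.4]))]
side [(125, (15.6, 493.5, -408.0)), (132, (15.7, 491.0, -412.5)), (140, (15.9, 488.0, -418.5)), (148, (15.7, 486.0, -423.0)), (155, (14.6, 483.5, -428.5))]
[(0.77, array([ 498., -396.])), (0.75, array([ 277., -295.])), (0.56, array([ 514., -366.]))]
side clamp_tip [(0.48, array([  71.8, -388.6]))]
side plate_wide [(0.79, array([-244.2,   98.2])), (0.64, array([-46.8, -79.6]))]
side plate_mid [(0.62, array([-48.8,   8.8]))]
```

```bash
python3 - <<'E'
from pot import *
a=np.radians(20.5);R=np.array([[np.cos(a),np.sin(a)],[-np.sin(a),np.cos(a)]])
for i in range(3):
    q=snap("scene")
    for t,z in (("clamp_tip",123),("plate_wide",10),("plate_mid",10)):print(t,[(round(b["p"],2),np.round(b["position"],1),(R@(atz(b["position"],q,z)[:2]-O)).round(1)) for b in nets.pinpoint(t,q)if b["p"]>.2])
for x in(100,107,113.4):
    P=dock(x,0);print(x,proj([*P,53+np.sqrt(6400-(x-75)**2)],q))
g=cv2.cvtColor(q["image"],cv2.COLOR_RGB2GRAY)[270:330,400:470]
n,l,st,c=cv2.connectedComponentsWithStats((g<50).astype(np.uint8));print([(st[i,4],c[i]+[400,270]) for i in range(1,n) if st[i,4]>15])
E
```

```text
clamp_tip [(0.52, array([436.1, 300.1]), array([106. ,   3.5]))]
plate_wide [(0.95, array([485., 205.]), array([-246.9,  109.1])), (0.69, array([408. , 252.5]), array([-47.8, -68.2]))]
plate_mid []
clamp_tip [(0.59, array([434. , 303.4]), array([114.6,   0.2]))]
plate_wide [(0.93, array([406.8, 252.4]), array([-47.2, -71.2])), (0.92, array([482.2, 206.6]), array([-239.6,  102.2]))]
plate_mid [(0.69, array([444.9, 261.9]), array([-47.2,  26.5]))]
clamp_tip [(0.51, array([434.6, 304.6]), array([116.9,   1.8]))]
plate_wide [(0.94, array([485.7, 206.9]), array([-241.2,  111.5])), (0.83, array([404.4, 252.9]), array([-44.1, -76.9]))]
plate_mid [(0.58, array([441.3, 261.1]), array([-47. ,  17.5])), (0.28, array([189. , 202.7]), array([ -33.1, -676.6]))]
100 [435.46852074 296.12309201]
107 [434.73968526 299.56689984]
113.4 [434.00660118 302.8348363 ]
[(np.int32(117), array([435.05982906, 301.58974359])), (np.int32(55), array([425.76363636, 310.87272727])), (np.int32(61), array([424.45901639, 321.16393443]))]
```

```bash
python3 -c "
from station import r
print(r.hand_in())"
```

```text
the job is handed in; nothing more can be done
None
```

I've handed the job in: the wide and mid plates are home (no narrow plate was there), the lever was pulled to the front before them and thrown fully to the rear after, and both loose white pots are nested on the stand; the final camera checks agreed, but I got no verdict back.

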